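# Get the crank arm out from behind the workshop bottles

## Task

The crank arm lies at the back of the bench rack behind the oil bottle, the grease tub and the spray can. Move all three, kept upright, aside into the steel tray, lay the crank arm level in the two notches of the acrylic cradle (either way round), and then stand each container back in the rack in its own place, where it stood at the start. Do not shift the brass tin or the socket.

Things in the scene. Friction and masses are not known exactly. Their poses are not given: they have to be found in the camera images.
- oil: Green plastic chain-oil bottle with a paper label and black pointed nozzle, loose, about 140 g (varies). Upright; its origin is the centre of its underside and z is up. Straight round body 48 mm in diameter up to 90 mm; nozzle tip at 124 mm. Its starting position is its own place, to which it must return.
- grease: White plastic grease tub with a yellow band and a red screw lid, loose, about 220 g (varies). Upright; its origin is the centre of its underside and z is up. Round, 58 mm in diameter up to 74 mm, lid 60 mm in diameter (63 mm over its ribs) from 74 to 96 mm, flat top. Its starting position is its own place.
- spray: Blue metal spray can with a white stripe and white cap, loose, about 180 g (varies). Upright; its origin is the centre of its underside and z is up. Straight round body 52 mm in diameter up to 92 mm; cap 34 mm in diameter, top at 120 mm. Its starting position is its own place.
- crank: Silver crank arm, loose, 260 g, flat on two black rubber rests behind the containers. Origin: centre of its underside; x along the arm, z up. Arm 30 mm wide (y), 14 thick. Ends: hub centre x = -85 (diameter 36, 20 thick), pedal eye x = +85 (diameter 30); 203 mm overall, underside level. Mass centre up to 15 mm from the origin, towards the hub. At the start its underside is 30 mm above the table.
- rack: Fixed grey steel rack, 165 (x, depth) by 300 mm (y), rim 14 mm high, back edge 40. Origin: centre of its underside on the table; front (-x) faces the robot. Floor at 5 mm. Containers stand on pale marks at x = -43, y = -62, 0, +62 (which is where varies). Crank rests behind: rubber blocks 12 mm wide at y = -52 and +52, x -10 to +50, tops at 30 mm; the crank lies along y at about x = 11.
- tray: Fixed shallow steel tray, left or right (varies), where the containers are set aside. 310 mm long (its x, pointing away from the robot) by 110 wide (y), walls 4 mm thick and 14 high, floor 4 mm above the table. Origin: centre of its underside. The loose socket stands in it near x = +122 mm; any other free spots will do.
- cradle: Fixed cradle, on the side opposite the tray: teal base 150 (x) by 90 mm (y), 8 thick, two clear uprights 10 mm thick at x = -52 and +52, each with a U notch open upwards, y -26 to +26 mm, floor 45 mm and teal horn tips 66 mm above the table. Origin: centre of its underside on the table. The crank lies along x on both notch floors, its middle over the origin; fingers fit between the uprights.
- socket: Bystander: steel splined socket, loose, 35 mm in diameter, 34 mm high, standing in the tray near its far (+x) end. Origin: centre of its underside. Leave it.
- tin: Bystander: small brass-coloured tin with a black lid, loose, 37 mm in diameter, 39 mm high, standing at the +y (left) end of the container row in the rack. Origin: centre of its underside. Leave it.
Not all that is in view belongs to the job. There is more than one size of the spray; the job needs the larger. Of the things that look like the cradle, the larger one is meant.

How it is judged:
By the outcome, as a careful person would: the job done as asked, in the order asked, and still so for the second after the job is handed in, with the robot touching nothing.
It also fails if it takes over 141 s, if anything falls off the work surface, if the arm or the gripper's body presses on something with over 40 N, if the wrist force passes 120 N, or if a joint passes its speed limit or range.

## Robot

A 7-joint arm with a two-finger parallel gripper is mounted at the origin on the work surface. World frame = base frame: x ahead of the robot, y to its left, z up, the work surface at z = 0. Lengths are in mm, angles in rad, forces in N, time in s.
With the tool pointing down it reaches from about 350 to 900 mm from the base axis. Payload 19.9 kg.
Tool frame: the origin (TCP) lies on the mounting face of the last link; the fingertips stand 199 mm ahead of it and the grasp point (between the pads) lies 180 mm ahead of it; z points along the fingers, y is the direction in which the jaws open and shut (so a half turn about z gives the same grasp; the last joint's range is limited). The gripper opens to 94 mm and grips with 3 to 60 N. Pads are 16 mm wide; open, the fingers measure 119 mm over their backs; the gripper's body (75 mm by 177 mm) begins 78 mm behind the grasp point.
Start: joints at [-1.29, 0.417, -0.01, 1.614, 0.005, 1.111, -0.053], TCP at [198.251, 592.719, 404.625] pointing down, gripper open.
Joint ranges: [-2.81, 2.81], [-0.39, 2.02], [-1.27, 1.25], [0.06, 2.57], [-1.19, 4.33], [0.19, 2], [-2.82, 2.82]. Speed limits (rad/s): [1.89, 1.89, 2.39, 2.39, 3.01, 3.01, 3.01].

## Interface

Orientations are given as a rotation vector (axis times angle).
In Python, from station import bot gives the robot as it stands.
- The arm moves only by the tool carry_out, never from a script. Its argument "motion" is a list of rows, each a list of 2 entries, a list of its own where there are three numbers: the shift along the tool's x, y, z in m, then the turn about the tool's z in rad. In form: [[[x, y, z], twist], ...]. A call has 1 to 5 rows; each row is the pose to reach, as a shift and turn from the pose commanded when the call began, along the tool's axes at that moment; what a row does not reach only later rows make up. A row lasts 1/12 s, in which the tool goes at most 41.7 mm and 7.16 degrees, less where a joint would pass 70% of its speed; a pose out of reach is approached as far as the arm can. A call with a gripper value outside its range is refused whole. "jaw" is the opening, from 0 (shut) to 1 (fully open), set as the call begins (left out, the last holds). The fingers move at their own pace and stop on an object; the grip force is fixed at half the most. Time passes only in rows, so rows that repeat a pose let the fingers close. It gives the time, the measured TCP pose, the force and the opening at its end, in the units of the state.
- bot.get_state(): the state, without advancing time (a new reading comes with each control period).
- bot.snapshot(name): name is "side" or "top"; returns the picture (420x560x3 uint8, red, green, blue); there is no depth.
- bot.get_calibration(name): a dict with "fx", "fy", "cx", "cy" (pixels), "dist" ([k1, k2, p1, p2, k3] as OpenCV has them; the pictures are not rectified), "R" (3x3) and "t" (3): a world point X has camera coordinates R X + t. Camera axes: x right, y down, z forward; pixel columns grow to the right and rows downward; lengths in mm; the calibration is good to about 2 mm. A picture is of the moment at which its call begins. get_calibration takes no time and is no camera call.
- bot.hand_in(): hands the job in, once; it reports no verdict.
The state is a dict: "time_s": time; "joints": joint angles; "joint_velocities": joint speeds; "tau": joint torques, N m; "tool_pos": TCP position; "eef_rot": TCP orientation; "wrist_force": force on the tool from outside, world axes, zero at the start; "ft_torque": the same for the moment, N m; "grip_width": finger opening in mm.
Only numpy, scipy, OpenCV 4.12 (cv2) and the standard library are available. Lean on these libraries where they do the work, as an engineer would, in place of code of your own. Each camera call takes 0.05 s, during which the arm holds its last target.

## Working session

There is one attempt and no reset: what is moved stays moved. The work goes in short steps, Python scripts to look and compute and a tool call to move; the robot and the scene stay as the last step left them, time stands still between calls to the robot, and variables do not carry over. Pictures are saved under pics/ and viewed, and the job is handed in when it is done.

Besides the shell and the picture viewer there is one more tool, called after "Call:" in YAML: its name, and indented under it one key for each argument. carry_out: Moves the arm, as the interface text tells. Its arguments: {"type":"object","properties":{"motion":{"type":"array"},"jaw":{"type":"number"}},"required":["motion"]}

```bash
mkdir -p pics; ls; python3 - <<'E'
from station import bot
import cv2,json,numpy as np
s=bot.get_state();print(s)
for n in("side","top"):
    im=bot.snapshot(n);cv2.imwrite(f"pics/{n}0.png",im[:,:,::-1]);print(bot.get_calibration(n))
E
```

```text
pics
{'time_s': 0.0, 'joints': array([-1.289483  ,  0.41796979, -0.01032253,  1.61414648,  0.00469136,
        1.11068797, -0.05300496]), 'joint_velocities': array([-0.00082869,  0.00065937,  0.00011065, -0.00034334,  0.00173919,
        0.00164492, -0.00013795]), 'tau': array([ 7.32558146e-05, -8.51235151e+01,  6.38662577e-01, -4.26011360e+01,
       -4.90009971e-02,  1.84931397e-02,  1.44387272e-04]), 'tool_pos': array([198.2165426 , 592.60314126, 404.03930382]), 'eef_rot': array([-5.04829541e-01, -3.10064674e+00,  1.85611488e-03]), 'wrist_force': array([-0.92838904,  0.04016573, -0.69052935]), 'ft_torque': array([ 0.01335285,  0.01711273, -0.00999183]), 'grip_width': 94.323502695807}
{'fx': 468.3543069186235, 'fy': 468.3543069186235, 'cx': 275.36573644194516, 'cy': 207.3189082220142, 'dist': array([0.02524923, 0.        , 0.        , 0.        , 0.        ]), 'R': array([[ 0.91745683, -0.39736442,  0.01935165],
       [-0.26717894, -0.65145847, -0.71008259],
       [ 0.29476835,  0.64629976, -0.70385242]]), 't': array([-391.91417828,  162.27491299,  774.46580571])}
{'fx': 386.78151753878734, 'fy': 386.78151753878734, 'cx': 276.47627021604393, 'cy': 204.67591725890503, 'dist': array([-0.01495989,  0.        ,  0.        ,  0.        ,  0.        ]), 'R': array([[ 0.00383869, -0.99964926,  0.02620348],
       [-0.99488439, -0.00646297, -0.10081311],
       [ 0.1009471 , -0.02568244, -0.99456025]]), 't': array([ -1.31408754, 460.64160663, 810.03746284])}
```

View pics/side0.png

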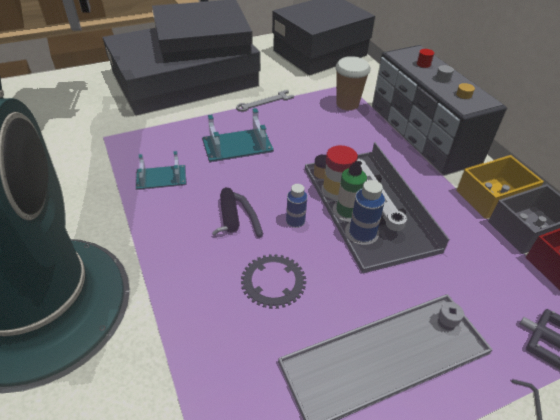

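View pics/top0.png

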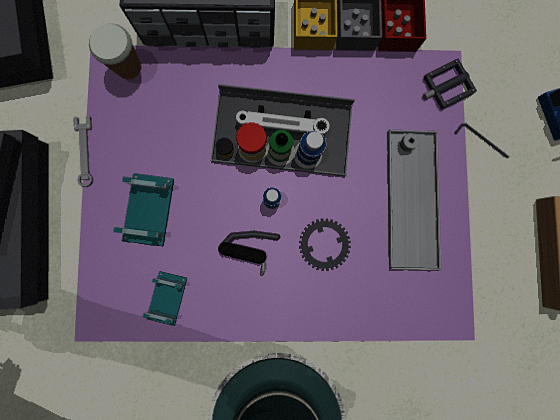

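The top view shows the rack at about (285,130), with the red tub lid (251,138), green oil bottle (281,143) and blue spray can (313,143) in a row. The crank lies behind them from (241,117) to (321,125). The tray is on the right around (413,200) with the socket at (408,142). The large cradle is at (148,210). The small cradle (167,298) and small spray can (272,197) are decoys.

```bash
cat > h.py <<'E'
import cv2,numpy as np
from station import bot
def cal(n):
    c=bot.get_calibration(n);K=np.array([[c['fx'],0,c['cx']],[0,c['fy'],c['cy']],[0,0,1]]);return K,c['dist'],c['R'],c['t']
def ray(n,uv):
    K,d,R,t=cal(n);p=cv2.undistortPoints(np.array(uv,float).reshape(-1,1,2),K,d).reshape(-1,2)
    return -R.T@t,np.c_[p,np.ones(len(p))]@R
def plane(n,uv,z):
    o,d=ray(n,uv);return o+d*((z-o[2])/d[:,2])[:,None]
def proj(n,X):
    K,d,R,t=cal(n);return cv2.projectPoints(np.array(X,float).reshape(-1,3),cv2.Rodrigues(R)[0],t,K,d)[0].reshape(-1,2)
E
python3 - <<'E'
import cv2
t=cv2.imread('pics/top0.png');s=cv2.imread('pics/side0.png')
c=lambda im,x0,y0,x1,y1,k,n:cv2.imwrite(f'pics/{n}.png',cv2.convertScaleAbs(cv2.resize(im[y0:y1,x0:x1],None,fx=k,fy=k,interpolation=cv2.INTER_CUBIC),alpha=1.5,beta=20))
c(t,205,80,361,180,5,'z_rack');c(t,105,165,185,250,6,'z_crad');c(t,380,120,450,280,3.6,'z_tray');c(s,300,130,450,270,4,'z_srack');c(s,195,100,280,165,8,'z_scrad')
E
```

```text
(no output)
```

View pics/z_rack.png

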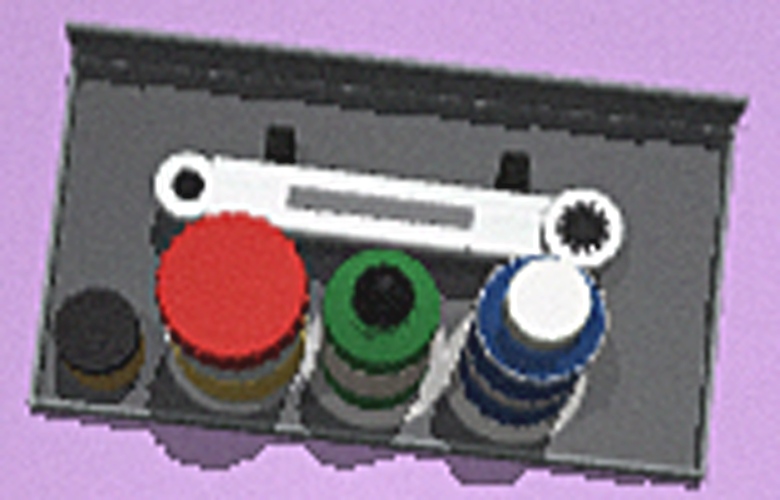

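View pics/z_crad.png

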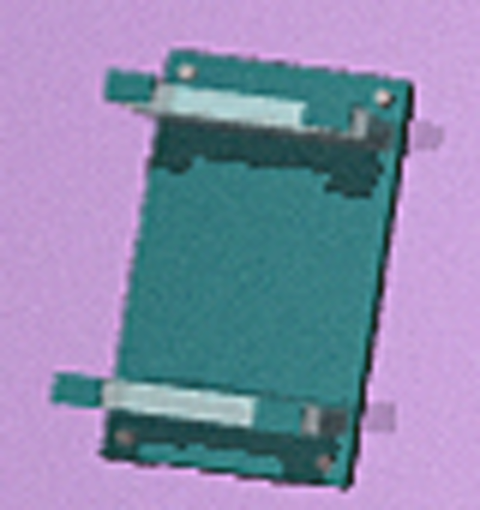

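View pics/z_tray.png

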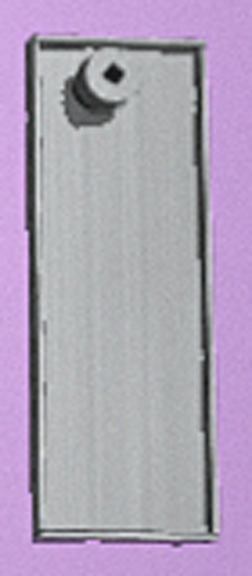

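View pics/z_srack.png

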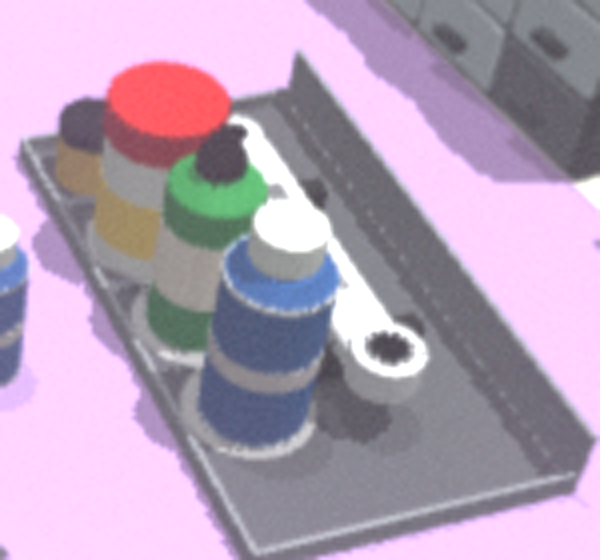

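View pics/z_scrad.png

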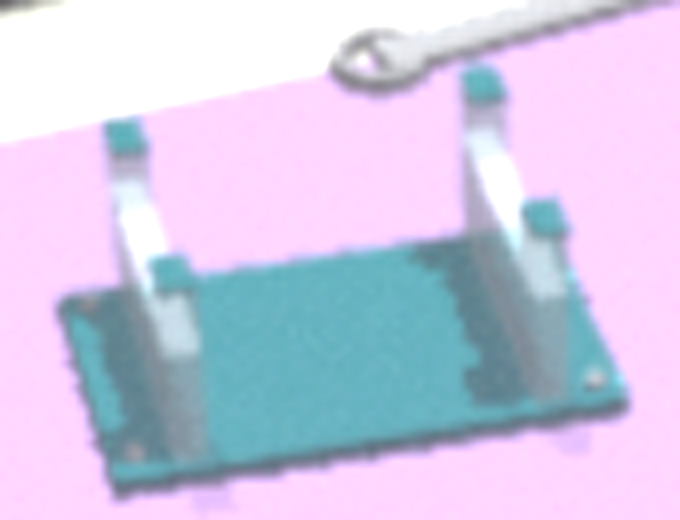

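The crops show clear corners, lids and cradle horn tips. I picked pixels by hand and cast them to planes, using both views.

```bash
cat >> h.py <<'E'
def crop2(uv,x0,y0,k): return (np.array(uv,float)+.5)/k-.5+np.array([x0,y0])
def tri(uvt,uvs):
    o1,d1=ray('top',[uvt]);o2,d2=ray('side',[uvs]);d1=d1[0]/np.linalg.norm(d1);d2=d2[0]/np.linalg.norm(d2)
    A=np.zeros((3,3));b=np.zeros(3)
    for o,d in((o1,d1),(o2,d2)):
        P=np.eye(3)-np.outer(d,d);A+=P;b+=P@o
    x=np.linalg.solve(A,b);g=np.linalg.norm(np.cross(d1,d2)@(o2-o1))/np.linalg.norm(np.cross(d1,d2));return x,g
E
python3 - <<'E'
from h import *
np.set_printoptions(precision=1,suppress=True)
R=lambda *p:crop2(p,205,80,5); SR=lambda *p:crop2(p,300,130,4)
print('rack corners top: FL,FR z14; BL,BR z40',plane('top',[R(32,408),R(702,478)],14),plane('top',[R(68,28),R(747,100)],40))
print('side rack FL, FR, ',plane('side',[SR(22,143),SR(255,553)],14),plane('side',[SR(298,55),SR(592,438)],40))
print('lid',plane('top',[R(233,285)],101),plane('side',[SR(168,98)],101),tri(R(233,285),SR(168,98)))
print('spray',plane('top',[R(549,299)],125),plane('side',[SR(291,222)],125),tri(R(549,299),SR(291,222)))
print('oil tip',tri(R(385,292),SR(228,132)),'ring z95',plane('top',[R(381,307)],95))
print('tin',plane('top',[R(98,328)],44),plane('side',[SR(88,118)],44))
print('crank eye,hub',plane('top',[R(187,184)],44),plane('top',[R(583,228)],50),plane('side',[SR(388,348)],50))
print('rests back edge ', plane('top',[R(281,128),R(515,155)],30))
C=lambda *p:crop2(p,105,165,6);SC=lambda *p:crop2(p,195,100,8)
print('cradle horns top L far, L near',plane('top',[C(130,85),C(78,390)],66))
# near horns in the top view
print('side horns: nearL,farL,nearR,farR',plane('side',[SC(124,132),SC(481,80),SC(170,268),SC(545,212)],66))
print('base corners z8',plane('top',[C(170,50),C(412,80),C(345,487),C(102,458)],8))
print('base corners side',plane('side',[SC(62,300),SC(112,490),SC(628,402)],8))
T=lambda *p:crop2(p,380,120,3.6)
print('tray z14',plane('top',[T(33,38),T(206,40),T(216,537),T(34,537)],14),'socket',plane('top',[T(112,75)],38))
E
```

```text
rack corners top: FL,FR z14; BL,BR z40 [[ 556.6  145.    14. ]
 [ 528.  -150.2   14. ]] [[ 719.2  129.3   40. ]
 [ 691.  -167.2   40. ]]
side rack FL, FR,  [[ 560.4  144.6   14. ]
 [ 531.7 -147.9   14. ]] [[ 720.7  127.8   40. ]
 [ 691.4 -165.6   40. ]]
lid [[588.3  53.8 101. ]] [[590.1  56.1 101. ]] (array([587.9,  53.6, 103.4]), np.float64(0.7126045337102731))
spray [[577.4 -69.  125. ]] [[579.8 -65.7 125. ]] (array([576.8, -68.8, 128.4]), np.float64(0.8249153007997534))
oil tip (array([580. ,  -6.3, 129.7]), np.float64(4.097570358185638)) ring z95 [[581.6  -5.3  95. ]]
tin [[585.  113.4  44. ]] [[584.2 118.2  44. ]]
crank eye,hub [[648.6  76.4  44. ]] [[629.3 -93.2  50. ]] [[631.1 -90.6  50. ]]
rests back edge  [[679.1  36.5  30. ]
 [668.3 -66.4  30. ]]
cradle horns top L far, L near [[507.5 309.1  66. ]
 [403.8 322.1  66. ]]
side horns: nearL,farL,nearR,farR [[406.6 326.7  66. ]
 [509.8 314.1  66. ]
 [398.2 260.3  66. ]
 [502.1 246.8  66. ]]
base corners z8 [[530.2 316.3   8. ]
 [519.8 227.7   8. ]
 [371.5 247.2   8. ]
 [381.5 334.5   8. ]]
base corners side [[385.5 335.    8. ]
 [372.3 245.7   8. ]
 [520.3 228.6   8. ]]
tray z14 [[ 631.2 -250.7   14. ]
 [ 631.4 -360.2   14. ]
 [ 323.8 -354.4   14. ]
 [ 323.8 -243.3   14. ]] socket [[ 601.6 -290.5   38. ]]
```

Both views agree to within about 4 mm. The rack frame gives container marks that match the lid centres. Next I wrote a planner that prints tool-frame shifts.

```bash
cat >> h.py <<'E'
from scipy.spatial.transform import Rotation as Ro
PL=dict(spray=(577,-68),oil=(582,-6),grease=(588.5,55))
def plan(wps,step=208,ang=.6,start=None):
    """wps: (x,y,grasp z,jaw deg) ; prints calls (tool-frame final shift m, twist)"""
    s=bot.get_state();p=s['tool_pos'].copy();M=Ro.from_rotvec(s['eef_rot']).as_matrix()
    if start is not None: p=np.array(start,float)+[0,0,180]
    a=np.arctan2(M[1,1],M[0,1])
    print('t',round(s['time_s'],2),'grasp',(p-[0,0,180]).round(1),'jaw',np.degrees(a).round(1),'w',round(s['grip_width'],1),'tilt',np.degrees(np.arccos(-M[2,2])).round(2),'q',s['joints'].round(2))
    for x,y,z,j in wps:
        tgt=np.array([x,y,z+180]);da=(np.radians(j)-a+np.pi/2)%np.pi-np.pi/2
        if hasattr(j,'real') and isinstance(j,complex): da=0
        n=max(int(np.ceil(np.linalg.norm(tgt-p)/step)),int(np.ceil(abs(da)/ang)),1)
        p0=p.copy();a0=a
        for i in range(1,n+1):
            q=p0+(tgt-p0)*i/n;b=a0+da*i/n
            d=q-p; yx=np.array([np.cos(a),np.sin(a)]); xx=np.array([-yx[1],yx[0]]);xx=-np.array([yx[1]*-1,yx[0]]) if False else xx
            # tool z down: x = y x z
            xt=np.cross([*yx,0],[0,0,-1])
            print((x,y,z),'[[%.3f,%.3f,%.3f],%.3f]'%(d@xt/1e3,d[:2]@yx/1e3,-d[2]/1e3,-(b-a)),'len %.0f'%np.linalg.norm(d))
            p=q;a=b
E
python3 - <<'E'
from h import *
plan([(577,-68,150,-5.5),(577,-68,78,-5.5)])
E
```

```text
t 0.1 grasp [198.2 592.6 224.1] jaw 71.5 w 93.9 tilt 0.06 q [-1.29  0.42 -0.01  1.61  0.    1.11 -0.05]
(577, -68, 150) [[-0.142,-0.127,0.019],0.336] len 191
(577, -68, 150) [[-0.176,-0.073,0.019],0.336] len 191
(577, -68, 150) [[-0.190,-0.011,0.019],0.336] len 191
(577, -68, 150) [[-0.183,0.053,0.019],0.336] len 191
(577, -68, 78) [[0.000,0.000,0.072],-0.000] len 72
```

Call:
carry_out:
  motion:
    - [[-0.142,-0.127,0.01],0.336]
    - [[-0.142,-0.127,0.01],0.336]
    - [[-0.142,-0.127,0.01],0.336]
    - [[-0.142,-0.127,0.01],0.336]
    - [[-0.142,-0.127,0.01],0.336]
  jaw: 1

```text
time_s: 0.52
tool_pos: [294.5, 423.5, 394.3]
eef_rot: [1.022, 2.97, -0.002]
wrist_force: [1.0, 1.0, 0.4]
grip_width: 93.7
```

Call:
carry_out:
  motion:
    - [[-0.176,-0.073,0.01],0.336]
    - [[-0.176,-0.073,0.01],0.336]
    - [[-0.176,-0.073,0.01],0.336]
    - [[-0.176,-0.073,0.01],0.336]
    - [[-0.176,-0.073,0.01],0.336]

```text
time_s: 0.93
tool_pos: [388.5, 258.0, 384.5]
eef_rot: [1.504, 2.758, -0.001]
wrist_force: [0.5, 0.1, 0.3]
grip_width: 94.0
```

Call:
carry_out:
  motion:
    - [[-0.19,-0.011,0.01],0.336]
    - [[-0.19,-0.011,0.01],0.336]
    - [[-0.19,-0.011,0.01],0.336]
    - [[-0.19,-0.011,0.01],0.336]
    - [[-0.19,-0.011,0.01],0.336]

```text
time_s: 1.35
tool_pos: [482.6, 92.5, 374.6]
eef_rot: [1.944, 2.467, -0.001]
wrist_force: [-0.7, -0.4, 0.4]
grip_width: 93.8
```

Call:
carry_out:
  motion:
    - [[-0.183,0.053,0.01],0.336]
    - [[-0.183,0.053,0.01],0.336]
    - [[-0.183,0.053,0.01],0.336]
    - [[-0.183,0.053,0.01],0.336]
    - [[-0.183,0.053,0.01],0.336]

```text
time_s: 1.77
tool_pos: [577.3, -72.6, 364.3]
eef_rot: [2.328, 2.108, -0.002]
wrist_force: [-0.1, -0.4, -0.2]
grip_width: 94.1
```

```bash
python3 - <<'E'
from h import *
plan([(577,-68,180,-5.5),(577,-68,78,-5.5)])
E
```

```text
t 1.77 grasp [577.3 -72.6 184.3] jaw -5.7 w 94.1 tilt 0.09 q [-0.37  0.43  0.57  1.78 -0.27  1.01  0.2 ]
(577, -68, 180) [[0.005,-0.001,0.004],-0.003] len 6
(577, -68, 78) [[0.000,0.000,0.102],-0.000] len 102
```

Call:
carry_out:
  motion:
    - [[0.004,-0.001,0.03],0]
    - [[0.004,-0.001,0.06],0]
    - [[0.004,-0.001,0.09],0]
    - [[0.004,-0.001,0.105],0]
    - [[0.004,-0.001,0.105],0]

```text
time_s: 2.18
tool_pos: [574.7, -64.5, 256.3]
eef_rot: [-2.323, -2.11, 0.007]
wrist_force: [-0.5, 0.7, -0.9]
grip_width: 94.0
```

```bash
python3 - <<'E'
from h import *
plan([(577,-68,78,-5.5)])
for n in("side","top"):
    im=bot.snapshot(n);cv2.imwrite(f"pics/{n}1.png",im[:,:,::-1])
E
```

```text
t 2.18 grasp [574.7 -64.5  76.3] jaw -5.5 w 94.0 tilt 0.31 q [-0.32  0.57  0.5   1.86 -0.36  0.81  0.27]
(577, -68, 78) [[-0.003,0.003,-0.002],-0.000] len 5
```

View pics/side1.png

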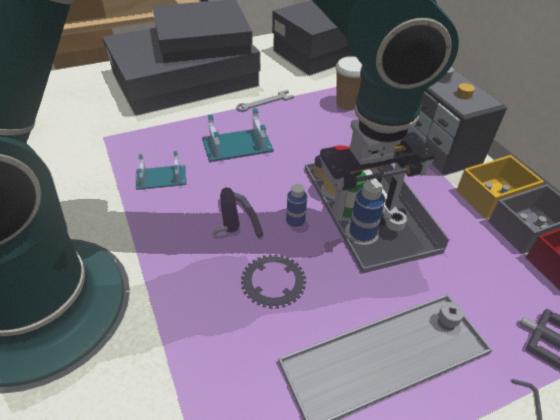

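View pics/top1.png

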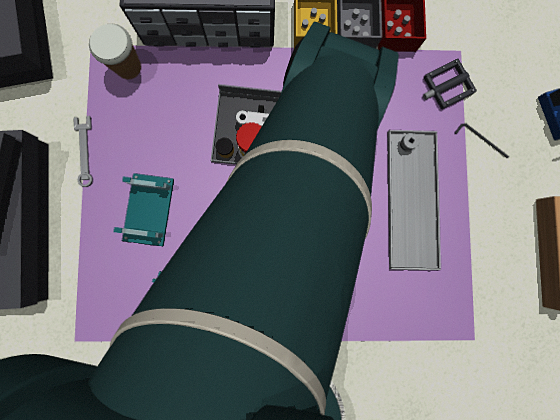

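The gripper straddles the spray can, whose cap is at (372,188), with the fingers fore and aft. I'll let the arm settle, then close.

Call:
carry_out:
  motion:
    - [[0,0,0],0]
    - [[0,0,0],0]

```text
time_s: 2.45
tool_pos: [576.2, -64.7, 261.1]
eef_rot: [2.324, 2.112, 0.002]
wrist_force: [0.9, -0.6, -0.0]
grip_width: 93.9
```

Call:
carry_out:
  motion:
    - [[0,0,0],0]
    - [[0,0,0],0]
    - [[0,0,0],0]
    - [[0,0,0],0]
    - [[0,0,0],0]
  jaw: 0

```text
time_s: 2.87
tool_pos: [575.8, -64.6, 259.8]
eef_rot: [2.325, 2.112, 0.0]
wrist_force: [-0.2, -0.3, 0.7]
grip_width: 64.2
```

Call:
carry_out:
  motion:
    - [[0,0,0],0]
    - [[0,0,0],0]
    - [[0,0,0],0]

```text
time_s: 3.12
tool_pos: [575.8, -64.7, 259.7]
eef_rot: [2.325, 2.112, -0.0]
wrist_force: [0.6, -0.3, -0.3]
grip_width: 51.5
```

```bash
python3 - <<'E'
from h import *
g=78
plan([(577,-68,g+60,-5.5),(374,-300,g+55,-40),(374,-300,g+1,-40)],step=150)
E
```

```text
t 3.12 grasp [575.8 -64.7  79.7] jaw -5.5 w 51.5 tilt 0.01 q [-0.32  0.56  0.5   1.86 -0.36  0.81  0.27]
(577, -68, 138) [[-0.003,0.002,-0.058],-0.000] len 58
(374, -300, 133) [[-0.083,-0.060,0.002],0.201] len 103
(374, -300, 133) [[-0.094,-0.042,0.002],0.201] len 103
(374, -300, 133) [[-0.100,-0.023,0.002],0.201] len 103
(374, -300, 79) [[0.000,0.000,0.054],-0.000] len 54
```

Gripped at 51.5 mm against a 52 mm body. I'll record this pose (575.8, -64.7, 79.7) as the return pose.

Call:
carry_out:
  motion:
    - [[0,0,-0.01],0]
    - [[0,0,-0.03],0]
    - [[0,0,-0.06],0]
    - [[0,0,-0.06],0]

```text
time_s: 3.45
tool_pos: [576.7, -65.3, 324.7]
eef_rot: [2.323, 2.109, 0.006]
wrist_force: [0.3, -0.8, -0.6]
grip_width: 51.4
```

Call:
carry_out:
  motion:
    - [[-0.02,-0.015,0],0.05]
    - [[-0.04,-0.03,0],0.1]
    - [[-0.06,-0.045,0],0.15]
    - [[-0.083,-0.06,0],0.2]

```text
time_s: 3.78
tool_pos: [507.2, -141.8, 320.1]
eef_rot: [-2.526, -1.867, -0.001]
wrist_force: [0.1, 0.6, -1.5]
grip_width: 51.5
```

Call:
carry_out:
  motion:
    - [[-0.024,-0.01,0],0.05]
    - [[-0.047,-0.02,0],0.1]
    - [[-0.07,-0.03,0],0.15]
    - [[-0.094,-0.042,0],0.2]

```text
time_s: 4.12
tool_pos: [439.3, -220.5, 319.9]
eef_rot: [2.702, 1.603, 0.001]
wrist_force: [0.5, -0.4, -1.6]
grip_width: 51.5
```

Call:
carry_out:
  motion:
    - [[-0.03,-0.007,0],0.05]
    - [[-0.06,-0.014,0],0.1]
    - [[-0.085,-0.02,0],0.15]
    - [[-0.1,-0.023,0],0.2]
    - [[-0.1,-0.023,0],0.2]

```text
time_s: 4.53
tool_pos: [370.3, -298.7, 320.0]
eef_rot: [2.851, 1.318, -0.0]
wrist_force: [-0.4, -0.4, -0.5]
grip_width: 51.4
```

```bash
python3 - <<'E'
from h import *
plan([(374,-300,79,-40)],step=150)
print(bot.get_state()['wrist_force'])
for n in("side",):
    im=bot.snapshot(n);cv2.imwrite(f"pics/{n}2.png",im[:,:,::-1])
E
```

```text
t 4.53 grasp [ 370.3 -298.7  140. ] jaw -40.4 w 51.4 tilt 0.04 q [-0.06  0.34  0.8   2.08 -0.33  0.85  0.22]
(374, -300, 79) [[0.001,0.004,0.061],-0.007] len 61
[-0.35694477 -0.4132408  -0.47043362]
```

View pics/side2.png

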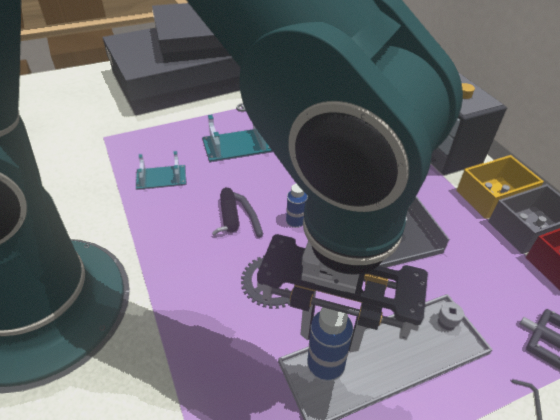

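The can is held upright over the near end of the tray, at (330,345). Lowering it now.

Call:
carry_out:
  motion:
    - [[0.001,0.002,0.025],0]
    - [[0.001,0.004,0.045],0]
    - [[0.001,0.004,0.056],0]
    - [[0.001,0.004,0.061],0]
    - [[0.001,0.004,0.061],0]

```text
time_s: 5.0
tool_pos: [377.0, -297.8, 258.4]
eef_rot: [2.845, 1.332, -0.0]
wrist_force: [0.0, -1.0, -0.9]
grip_width: 51.4
```

Call:
carry_out:
  motion:
    - [[0,0,0],0]
    - [[0,0,0],0]
    - [[0,0,0],0]

```text
time_s: 5.25
tool_pos: [376.6, -297.8, 259.1]
eef_rot: [2.845, 1.331, 0.001]
wrist_force: [0.3, 0.3, -1.4]
grip_width: 51.3
```

Call:
carry_out:
  motion:
    - [[0,0,0],0]
    - [[0,0,0],0]
    - [[0,0,0],0]
    - [[0,0,0],0]
    - [[0,0,0],0]
  jaw: 1

```text
time_s: 5.67
tool_pos: [376.4, -298.0, 258.8]
eef_rot: [2.846, 1.331, 0.0]
wrist_force: [-0.6, -0.9, 0.5]
grip_width: 81.1
```

```bash
python3 - <<'E'
from h import *
print(bot.get_state()['wrist_force'])
plan([(374,-300,180,-40),(582,-6,180,-5.5),(582,-6,79.7,-5.5)],step=160)
E
```

```text
[-0.637173   -0.91548467  0.4573452 ]
t 5.67 grasp [ 376.4 -298.    78.8] jaw -39.9 w 81.1 tilt 0.01 q [ 0.02  0.46  0.71  2.1  -0.45  0.73  0.32]
(374, -300, 180) [[-0.003,-0.001,-0.101],0.002] len 101
(582, -6, 180) [[0.120,-0.010,-0.000],-0.201] len 120
(582, -6, 180) [[0.119,0.014,-0.000],-0.201] len 120
(582, -6, 180) [[0.114,0.038,-0.000],-0.201] len 120
(582, -6, 79.7) [[0.000,0.000,0.100],-0.000] len 100
```

Spray tray release pose: (376.5, -298, 78.9, jaw -40°). Next, the oil bottle.

Call:
carry_out:
  motion:
    - [[0,0,-0.03],0]
    - [[0,0,-0.07],0]
    - [[0,0,-0.101],0]
    - [[0,0,-0.101],0]

```text
time_s: 6.0
tool_pos: [376.8, -299.2, 364.5]
eef_rot: [2.842, 1.328, 0.007]
wrist_force: [1.0, 0.9, 0.2]
grip_width: 94.0
```

Call:
carry_out:
  motion:
    - [[0.04,-0.003,0],-0.067]
    - [[0.08,-0.006,0],-0.134]
    - [[0.118,-0.01,0],-0.2]

```text
time_s: 6.25
tool_pos: [445.0, -199.6, 360.0]
eef_rot: [2.697, 1.611, 0.001]
wrist_force: [1.2, -0.1, 0.5]
grip_width: 93.9
```

Call:
carry_out:
  motion:
    - [[0.04,0.005,0],-0.067]
    - [[0.08,0.009,0],-0.134]
    - [[0.118,0.014,0],-0.2]

```text
time_s: 6.5
tool_pos: [513.6, -101.7, 359.7]
eef_rot: [-2.521, -1.874, -0.001]
wrist_force: [0.8, -0.5, 0.5]
grip_width: 94.2
```

Call:
carry_out:
  motion:
    - [[0.04,0.012,0],-0.067]
    - [[0.08,0.025,0],-0.134]
    - [[0.114,0.038,0],-0.2]
    - [[0.114,0.038,0],-0.2]
    - [[0.114,0.038,0],-0.2]

```text
time_s: 6.92
tool_pos: [583.0, -4.2, 359.0]
eef_rot: [-2.322, -2.116, 0.001]
wrist_force: [-0.7, -0.9, -0.4]
grip_width: 93.9
```

```bash
python3 - <<'E'
from h import *
plan([(582,-6,79.7,-5.5)],step=160)
for n in("side",):
    im=bot.snapshot(n);cv2.imwrite(f"pics/{n}3.png",im[:,:,::-1])
E
```

```text
t 6.92 grasp [583.   -4.2 179. ] jaw -5.3 w 93.9 tilt 0.04 q [-0.48  0.44  0.56  1.78 -0.27  1.    0.09]
(582, -6, 79.7) [[-0.002,-0.001,0.099],0.003] len 99
```

View pics/side3.png

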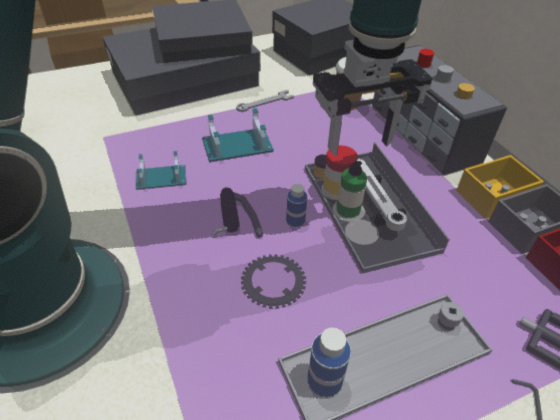

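The spray can stands in the tray at (330,360), and its empty mark shows at (363,232). Lowering over the oil bottle.

Call:
carry_out:
  motion:
    - [[-0.002,-0.001,0.03],0]
    - [[-0.002,-0.001,0.06],0]
    - [[-0.002,-0.001,0.085],0]
    - [[-0.002,-0.001,0.099],0]
    - [[-0.002,-0.001,0.099],0]

```text
time_s: 7.38
tool_pos: [579.8, -9.1, 258.1]
eef_rot: [-2.327, -2.108, 0.006]
wrist_force: [0.0, -0.1, -0.4]
grip_width: 93.9
```

Call:
carry_out:
  motion:
    - [[0,0,0],0]
    - [[0,0,0],0]

```text
time_s: 7.55
tool_pos: [581.4, -8.6, 261.9]
eef_rot: [2.326, 2.11, 0.001]
wrist_force: [0.4, 0.2, 0.2]
grip_width: 93.9
```

Call:
carry_out:
  motion:
    - [[0,0,0],0]
    - [[0,0,0],0]
    - [[0,0,0],0]
    - [[0,0,0],0]
    - [[0,0,0],0]
  jaw: 0

```text
time_s: 7.97
tool_pos: [581.3, -7.8, 260.9]
eef_rot: [2.325, 2.112, 0.0]
wrist_force: [-0.0, -0.2, -0.4]
grip_width: 63.9
```

Call:
carry_out:
  motion:
    - [[0,0,0],0]
    - [[0,0,0],0]
    - [[0,0,0],0]
    - [[0,0,0],0]

```text
time_s: 8.3
tool_pos: [581.2, -7.8, 260.6]
eef_rot: [2.325, 2.112, -0.0]
wrist_force: [0.9, -0.2, 0.6]
grip_width: 47.1
```

```bash
python3 - <<'E'
from h import *
s=bot.get_state();x,y,z=s['tool_pos'];z-=180
plan([(x,y,z+60,-5.5),(452,-302,z+60,-40),(452,-302,z-.8,-40)],step=120)
E
```

```text
t 8.3 grasp [581.2  -7.8  80.6] jaw -5.5 w 47.1 tilt 0.01 q [-0.42  0.56  0.5   1.85 -0.36  0.82  0.16]
(np.float64(581.2463141751365), np.float64(-7.806571716480203), np.float64(140.64219720881653)) [[0.000,0.000,-0.060],-0.000] len 60
(452, -302, np.float64(140.64219720881653)) [[-0.102,-0.033,-0.000],0.201] len 107
(452, -302, np.float64(140.64219720881653)) [[-0.106,-0.013,-0.000],0.201] len 107
(452, -302, np.float64(140.64219720881653)) [[-0.107,0.009,-0.000],0.201] len 107
(452, -302, np.float64(79.84219720881653)) [[0.000,0.000,0.061],-0.000] len 61
```

Oil gripped at 47 mm. Return pose: (581.2, -7.8, 80.6).

Call:
carry_out:
  motion:
    - [[0,0,-0.01],0]
    - [[0,0,-0.03],0]
    - [[0,0,-0.06],0]
    - [[0,0,-0.06],0]

```text
time_s: 8.63
tool_pos: [582.3, -8.4, 325.8]
eef_rot: [2.323, 2.109, 0.007]
wrist_force: [1.1, 0.4, -0.4]
grip_width: 47.4
```

Call:
carry_out:
  motion:
    - [[-0.025,-0.008,0],0.05]
    - [[-0.05,-0.016,0],0.1]
    - [[-0.075,-0.024,0],0.15]
    - [[-0.102,-0.033,0],0.2]

```text
time_s: 8.97
tool_pos: [537.2, -108.3, 320.6]
eef_rot: [-2.529, -1.864, 0.001]
wrist_force: [1.4, -0.5, -1.6]
grip_width: 47.3
```

Call:
carry_out:
  motion:
    - [[-0.027,-0.003,0],0.05]
    - [[-0.053,-0.006,0],0.1]
    - [[-0.08,-0.009,0],0.15]
    - [[-0.106,-0.012,0],0.2]

```text
time_s: 9.3
tool_pos: [494.3, -206.6, 320.6]
eef_rot: [-2.703, -1.6, 0.001]
wrist_force: [1.1, 1.2, -1.8]
grip_width: 47.0
```

Call:
carry_out:
  motion:
    - [[-0.03,0.003,0],0.05]
    - [[-0.06,0.006,0],0.1]
    - [[-0.09,0.008,0],0.15]
    - [[-0.107,0.009,0],0.2]
    - [[-0.107,0.009,0],0.2]

```text
time_s: 9.72
tool_pos: [450.1, -306.4, 320.8]
eef_rot: [2.852, 1.314, -0.002]
wrist_force: [0.3, -0.1, -1.1]
grip_width: 47.2
```

```bash
python3 - <<'E'
from h import *
plan([(452,-302,79.8,-40)],step=150)
E
```

```text
t 9.72 grasp [ 450.1 -306.4  140.8] jaw -40.5 w 47.2 tilt 0.09 q [-0.05  0.47  0.75  1.91 -0.4   0.91  0.19]
(452, -302, 79.8) [[0.005,-0.001,0.061],-0.009] len 61
```

Call:
carry_out:
  motion:
    - [[0.002,0.0,0.025],0]
    - [[0.002,0.0,0.045],0]
    - [[0.002,0.0,0.056],0]
    - [[0.002,0,0.061],0]
    - [[0.002,0,0.061],0]

```text
time_s: 10.13
tool_pos: [454.2, -301.1, 259.5]
eef_rot: [-2.846, -1.329, 0.001]
wrist_force: [0.5, -0.1, -1.1]
grip_width: 46.8
```

Call:
carry_out:
  motion:
    - [[0,0,0],0]
    - [[0,0,0],0]
    - [[0,0,0],0]

```text
time_s: 10.38
tool_pos: [454.6, -300.9, 260.1]
eef_rot: [2.845, 1.33, 0.001]
wrist_force: [1.1, 0.2, -1.0]
grip_width: 47.3
```

Call:
carry_out:
  motion:
    - [[0,0,0],0]
    - [[0,0,0],0]
    - [[0,0,0],0]
    - [[0,0,0],0]
    - [[0,0,0],0]
  jaw: 0.9

```text
time_s: 10.8
tool_pos: [454.5, -300.9, 259.8]
eef_rot: [2.846, 1.331, 0.0]
wrist_force: [0.7, -0.5, -0.1]
grip_width: 77.1
```

```bash
python3 - <<'E'
from h import *
s=bot.get_state();x,y,z=s['tool_pos'];z-=180
plan([(x,y,180,-40),(588.5,55,180,-5.5),(588.5,55,91,-5.5)],step=140)
E
```

```text
t 10.8 grasp [ 454.5 -300.9   79.8] jaw -39.9 w 77.1 tilt 0.01 q [-0.    0.56  0.68  1.95 -0.48  0.8   0.25]
(np.float64(454.5124045615319), np.float64(-300.9401969269568), 180) [[0.000,0.000,-0.100],0.002] len 100
(588.5, 55, 180) [[0.120,-0.042,-0.000],-0.201] len 127
(588.5, 55, 180) [[0.126,-0.017,-0.000],-0.201] len 127
(588.5, 55, 180) [[0.127,0.008,-0.000],-0.201] len 127
(588.5, 55, 91) [[0.000,0.000,0.089],-0.000] len 89
```

Oil tray pose: (454.5, -300.9, 79.8). Next, the grease tub.

Call:
carry_out:
  motion:
    - [[0,0,-0.03],0]
    - [[0,0,-0.07],0]
    - [[0,0,-0.1],0]
    - [[0,0,-0.1],0]
  jaw: 1

```text
time_s: 11.13
tool_pos: [455.0, -302.1, 364.9]
eef_rot: [2.842, 1.328, 0.007]
wrist_force: [0.0, 0.5, 0.8]
grip_width: 93.9
```

Call:
carry_out:
  motion:
    - [[0.036,-0.012,0],-0.067]
    - [[0.072,-0.025,0],-0.134]
    - [[0.108,-0.038,0],-0.2]
    - [[0.12,-0.042,0],-0.2]

```text
time_s: 11.47
tool_pos: [500.8, -177.0, 359.5]
eef_rot: [-2.69, -1.62, -0.002]
wrist_force: [0.2, 0.1, 0.1]
grip_width: 94.3
```

Call:
carry_out:
  motion:
    - [[0.036,-0.005,0],-0.067]
    - [[0.072,-0.01,0],-0.134]
    - [[0.108,-0.015,0],-0.2]
    - [[0.126,-0.017,0],-0.2]

```text
time_s: 11.8
tool_pos: [545.2, -58.7, 359.5]
eef_rot: [-2.516, -1.88, -0.001]
wrist_force: [0.5, 1.1, -0.3]
grip_width: 94.3
```

Call:
carry_out:
  motion:
    - [[0.04,0.002,0],-0.067]
    - [[0.08,0.005,0],-0.134]
    - [[0.115,0.007,0],-0.2]
    - [[0.127,0.008,0],-0.2]
    - [[0.127,0.008,0],-0.2]

```text
time_s: 12.22
tool_pos: [589.5, 59.6, 359.2]
eef_rot: [-2.32, -2.117, -0.0]
wrist_force: [0.6, 0.6, -0.6]
grip_width: 94.1
```

Call:
carry_out:
  motion:
    - [[0,0,0],0]
    - [[0,0,0],0]

```text
time_s: 12.38
tool_pos: [588.6, 54.6, 359.7]
eef_rot: [2.328, 2.109, -0.001]
wrist_force: [0.2, -1.2, -1.2]
grip_width: 93.8
```

```bash
python3 - <<'E'
from h import *
plan([(588.5,55,91,-5.5)],step=160)
for n in("side",):
    im=bot.snapshot(n);cv2.imwrite(f"pics/{n}4.png",im[:,:,::-1])
E
```

```text
t 12.38 grasp [588.6  54.6 179.7] jaw -5.6 w 93.8 tilt 0.04 q [-0.56  0.45  0.55  1.76 -0.27  1.01 -0.01]
(588.5, 55, 91) [[0.000,-0.000,0.089],-0.002] len 89
```

View pics/side4.png

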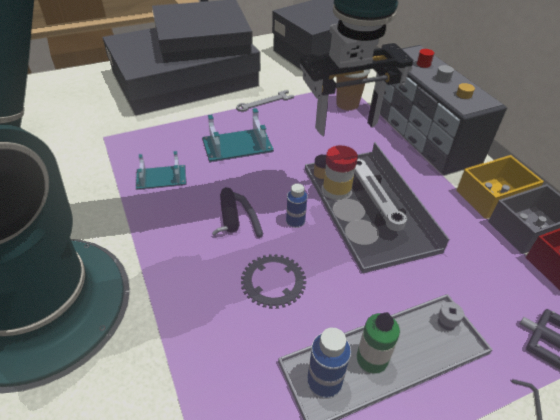

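Spray at (330,360) and oil at (378,342) both stand upright in the tray. Lowering onto the grease lid.

Call:
carry_out:
  motion:
    - [[0,0,0.03],0]
    - [[0,0,0.055],0]
    - [[0,0,0.075],0]
    - [[0,0,0.089],0]
    - [[0,0,0.089],0]

```text
time_s: 12.85
tool_pos: [587.9, 54.8, 268.3]
eef_rot: [-2.327, -2.109, 0.005]
wrist_force: [-0.1, -0.5, -1.5]
grip_width: 93.9
```

Call:
carry_out:
  motion:
    - [[0,0,0],0]
    - [[0,0,0],0]

```text
time_s: 13.02
tool_pos: [589.2, 55.4, 271.8]
eef_rot: [2.326, 2.11, 0.001]
wrist_force: [-0.4, -0.6, 0.9]
grip_width: 94.1
```

Call:
carry_out:
  motion:
    - [[0,0,0],0]
    - [[0,0,0],0]
    - [[0,0,0],0]
    - [[0,0,0],0]
    - [[0,0,0],0]
  jaw: 0

```text
time_s: 13.43
tool_pos: [588.9, 56.2, 270.9]
eef_rot: [2.325, 2.112, 0.0]
wrist_force: [0.0, -0.0, 0.2]
grip_width: 64.0
```

Call:
carry_out:
  motion:
    - [[0,0,0],0]
    - [[0,0,0],0]
    - [[0,0,0],0]

```text
time_s: 13.68
tool_pos: [589.0, 56.2, 270.8]
eef_rot: [2.325, 2.112, 0.0]
wrist_force: [-0.3, 1.1, 2.6]
grip_width: 59.6
```

```bash
python3 - <<'E'
from h import *
s=bot.get_state();x,y,z=s['tool_pos'];z-=180
plan([(x,y,z+60,-5.5),(530,-304,z+60,-40),(530,-304,z-.8,-40)],step=140)
E
```

```text
t 13.68 grasp [589.   56.2  90.8] jaw -5.5 w 59.6 tilt 0.01 q [-0.52  0.56  0.49  1.82 -0.35  0.84  0.04]
(np.float64(588.9540073529922), np.float64(56.15150852199722), np.float64(150.79229480177395)) [[0.000,0.000,-0.060],0.000] len 60
(530, -304, np.float64(150.79229480177395)) [[-0.121,-0.008,-0.000],0.201] len 122
(530, -304, np.float64(150.79229480177395)) [[-0.121,0.016,-0.000],0.201] len 122
(530, -304, np.float64(150.79229480177395)) [[-0.115,0.040,-0.000],0.201] len 122
(530, -304, np.float64(89.99229480177395)) [[0.000,-0.000,0.061],-0.000] len 61
```

Call:
carry_out:
  motion:
    - [[0,0,-0.01],0]
    - [[0,0,-0.03],0]
    - [[0,0,-0.06],0]
    - [[0,0,-0.06],0]

```text
time_s: 14.02
tool_pos: [589.9, 55.7, 335.8]
eef_rot: [2.324, 2.11, 0.007]
wrist_force: [1.2, -0.2, -0.3]
grip_width: 59.2
```

Call:
carry_out:
  motion:
    - [[-0.025,-0.002,0],0.05]
    - [[-0.055,-0.004,0],0.1]
    - [[-0.085,-0.006,0],0.15]
    - [[-0.12,-0.008,0],0.2]

```text
time_s: 14.35
tool_pos: [568.9, -63.1, 330.7]
eef_rot: [-2.526, -1.868, -0.0]
wrist_force: [1.4, -0.1, -2.1]
grip_width: 59.5
```

Call:
carry_out:
  motion:
    - [[-0.03,0.004,0],0.05]
    - [[-0.06,0.008,0],0.1]
    - [[-0.09,0.012,0],0.15]
    - [[-0.12,0.016,0],0.2]

```text
time_s: 14.68
tool_pos: [549.0, -183.5, 330.8]
eef_rot: [-2.701, -1.604, 0.0]
wrist_force: [0.7, -0.3, -2.4]
grip_width: 59.4
```

Call:
carry_out:
  motion:
    - [[-0.03,0.01,0],0.05]
    - [[-0.06,0.02,0],0.1]
    - [[-0.09,0.03,0],0.15]
    - [[-0.115,0.04,0],0.2]
    - [[-0.115,0.04,0],0.2]

```text
time_s: 15.1
tool_pos: [527.8, -307.6, 331.1]
eef_rot: [2.85, 1.316, -0.003]
wrist_force: [0.6, -0.7, -1.3]
grip_width: 59.4
```

Call:
carry_out:
  motion:
    - [[0,0,0],0]
    - [[0,0,0],0]

```text
time_s: 15.27
tool_pos: [530.1, -301.8, 330.5]
eef_rot: [-2.845, -1.331, 0.0]
wrist_force: [0.4, 0.6, -1.8]
grip_width: 59.4
```

```bash
python3 - <<'E'
from h import *
plan([(530,-304,90,-40)],step=150)
E
```

```text
t 15.27 grasp [ 530.1 -301.8  150.5] jaw -39.9 w 59.4 tilt 0.04 q [-0.05  0.56  0.71  1.74 -0.43  1.    0.12]
(530, -304, 90) [[-0.002,0.001,0.061],0.003] len 61
```

Call:
carry_out:
  motion:
    - [[-0.001,0.0,0.025],0]
    - [[-0.001,0.0,0.045],0]
    - [[-0.001,0.0,0.056],0]
    - [[-0.001,0,0.061],0]
    - [[-0.001,0,0.061],0]

```text
time_s: 15.68
tool_pos: [529.8, -302.3, 269.6]
eef_rot: [-2.844, -1.332, 0.0]
wrist_force: [0.6, -0.4, -1.8]
grip_width: 59.5
```

Call:
carry_out:
  motion:
    - [[0,0,0],0]
    - [[0,0,0],0]
    - [[0,0,0],0]

```text
time_s: 15.93
tool_pos: [529.8, -302.7, 270.2]
eef_rot: [2.845, 1.331, 0.001]
wrist_force: [0.2, -0.2, -2.1]
grip_width: 59.6
```

Call:
carry_out:
  motion:
    - [[0,0,0],0]
    - [[0,0,0],0]
    - [[0,0,0],0]
    - [[0,0,0],0]
    - [[0,0,0],0]
  jaw: 1

```text
time_s: 16.35
tool_pos: [529.6, -303.0, 269.8]
eef_rot: [2.846, 1.331, 0.0]
wrist_force: [0.3, 0.6, 0.5]
grip_width: 89.2
```

Call:
carry_out:
  motion:
    - [[0,0,-0.03],0]
    - [[0,0,-0.07],0]
    - [[0,0,-0.11],0]
    - [[0,0,-0.12],0]
    - [[0,0,-0.12],0]

```text
time_s: 16.77
tool_pos: [529.8, -303.5, 393.1]
eef_rot: [2.842, 1.329, 0.006]
wrist_force: [0.4, -0.1, -1.2]
grip_width: 94.2
```

```bash
python3 - <<'E'
from h import *
for n in("side","top"):
    im=bot.snapshot(n);cv2.imwrite(f"pics/{n}5.png",im[:,:,::-1])
plan([(637,-20,160,-5.5),(637,-20,45,-5.5)],step=140)
E
```

```text
t 16.87 grasp [ 529.5 -302.8  209.5] jaw -39.9 w 94.0 tilt 0.03 q [-0.08  0.5   0.75  1.69 -0.38  1.1   0.09]
(637, -20, 160) [[0.095,-0.033,0.017],-0.200] len 102
(637, -20, 160) [[0.100,-0.013,0.017],-0.200] len 102
(637, -20, 160) [[0.101,0.007,0.017],-0.200] len 102
(637, -20, 45) [[0.000,0.000,0.115],-0.000] len 115
```

View pics/side5.png

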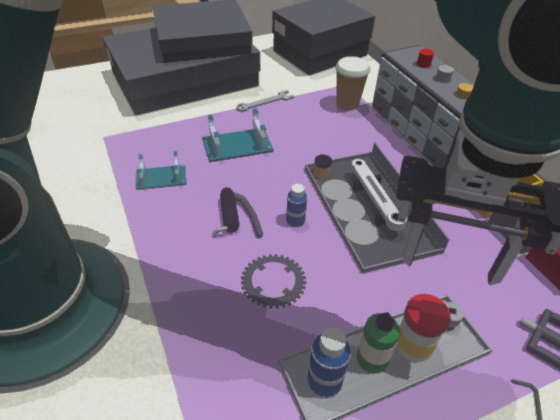

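View pics/top5.png

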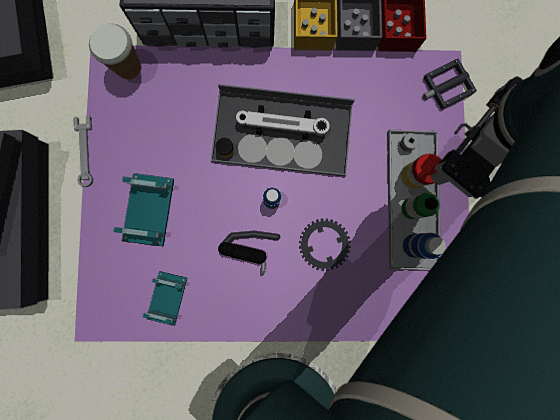

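All three containers stand in the tray. The empty marks show at about (252,149), (280,152) and (308,155) in the top view. I'll measure the marks and the crank.

```bash
python3 - <<'E'
from h import *
np.set_printoptions(precision=1,suppress=True)
im=cv2.imread('pics/top5.png');g=cv2.cvtColor(im,cv2.COLOR_BGR2GRAY);hsv=cv2.cvtColor(im,cv2.COLOR_BGR2HSV)
m=((g>105)&(hsv[:,:,1]<40)).astype('uint8')*255;m[:,:200]=0;m[:,360:]=0;m[:85]=0;m[180:]=0
for c in cv2.findContours(m,cv2.RETR_EXTERNAL,cv2.CHAIN_APPROX_NONE)[0]:
    if cv2.contourArea(c)>60:
        (u,v),(a,b),t=cv2.minAreaRect(c);e=cv2.fitEllipse(c);print(cv2.contourArea(c),e, plane('top',[e[0]],5.5),'rect',(u,v),a,b,t,plane('top',[(u,v)],45))
im2=cv2.imread('pics/side5.png')
for n,i,x0,y0,x1,y1 in(('a',im,205,80,361,180),('b',im2,300,140,450,270)):
    cv2.imwrite(f'pics/z5{n}.png',cv2.convertScaleAbs(cv2.resize(i[y0:y1,x0:x1],None,fx=5,fy=5,interpolation=cv2.INTER_CUBIC),alpha=1.3))
E
```

```text
1791.0 ((279.3690185546875, 151.25233459472656), (27.116607666015625, 96.20640563964844), 96.51202392578125) [[582.4  -5.4   5.5]] rect (279.52093505859375, 151.3166961669922) 83.93931579589844 27.705368041992188 6.519801616668701 [[572.7  -4.4  45. ]]
1098.5 ((286.28192138671875, 121.72313690185547), (13.341996192932129, 132.56150817871094), 96.37521362304688) [[650.4 -20.8   5.5]] rect (282.3939208984375, 121.58721160888672) 93.62864685058594 15.220420837402344 5.572197437286377 [[637.8 -10.4  45. ]]
```

View pics/z5a.png

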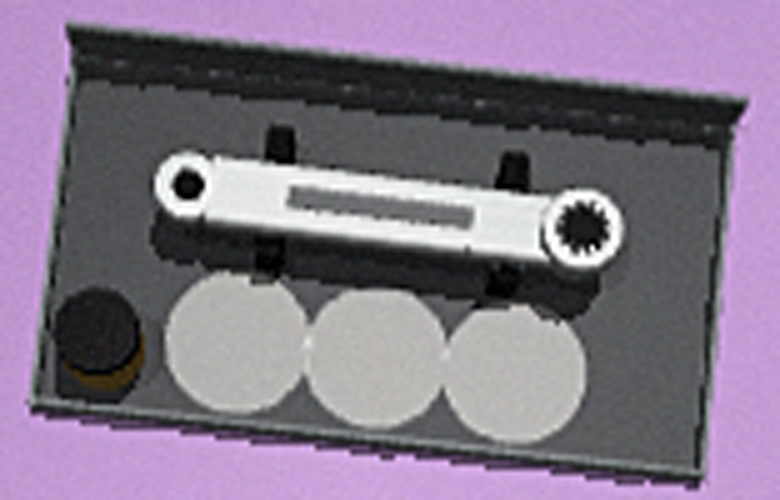

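View pics/z5b.png

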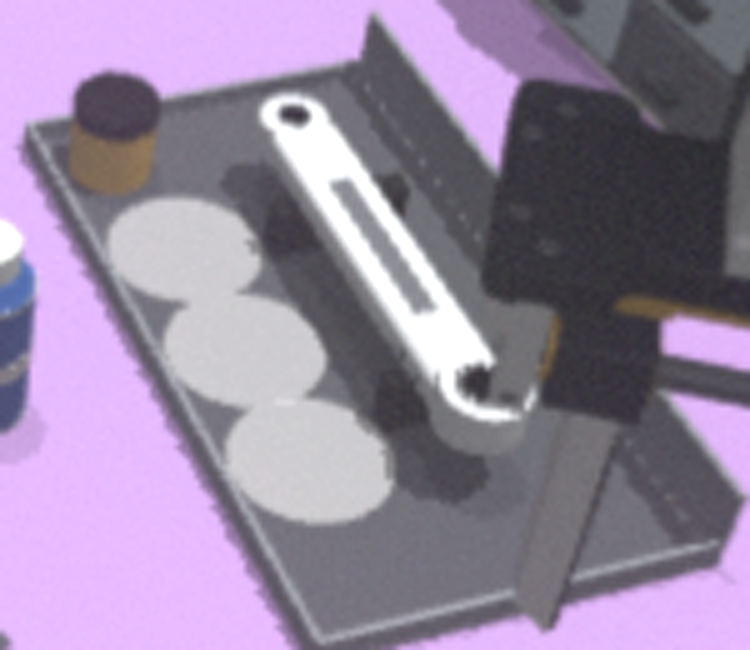

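The crank centre measures (638, -10), with the hub on the -y side. I'll grasp it 8 mm toward the hub.

Call:
carry_out:
  motion:
    - [[0.032,-0.011,0.005],-0.067]
    - [[0.064,-0.022,0.01],-0.134]
    - [[0.095,-0.033,0.017],-0.2]

```text
time_s: 17.12
tool_pos: [565.2, -207.6, 371.3]
eef_rot: [-2.696, -1.611, 0.002]
wrist_force: [1.1, 0.3, 0.4]
grip_width: 93.9
```

Call:
carry_out:
  motion:
    - [[0.033,-0.004,0.005],-0.067]
    - [[0.066,-0.009,0.01],-0.134]
    - [[0.1,-0.013,0.017],-0.2]

```text
time_s: 17.37
tool_pos: [601.3, -113.2, 354.2]
eef_rot: [-2.521, -1.873, 0.002]
wrist_force: [0.7, 0.4, 0.1]
grip_width: 94.2
```

Call:
carry_out:
  motion:
    - [[0.035,0.002,0.005],-0.067]
    - [[0.07,0.005,0.01],-0.134]
    - [[0.101,0.007,0.017],-0.2]
    - [[0.101,0.007,0.017],-0.2]
    - [[0.101,0.007,0.017],-0.2]

```text
time_s: 17.78
tool_pos: [637.4, -18.3, 336.5]
eef_rot: [-2.321, -2.114, 0.004]
wrist_force: [-0.1, -0.5, 0.2]
grip_width: 93.9
```

Call:
carry_out:
  motion:
    - [[0,0,0],0]
    - [[0,0,0],0]
    - [[0,0,0],0]

```text
time_s: 18.03
tool_pos: [637.1, -21.4, 338.6]
eef_rot: [2.328, 2.11, -0.001]
wrist_force: [-0.9, -0.3, 0.6]
grip_width: 93.8
```

```bash
python3 - <<'E'
from h import *
R=lambda *p:crop2(p,205,80,5)
print(plane('top',[R(238,341),R(376,358),R(514,374)],5.5).round(1))
plan([(637,-18,40,-5.8)],step=140)
E
```

```text
[[589.6  55.3   5.5]
 [582.5  -6.4   5.5]
 [575.9 -68.1   5.5]]
t 18.03 grasp [637.1 -21.4 158.6] jaw -5.6 w 93.8 tilt 0.02 q [-0.4   0.56  0.54  1.66 -0.32  1.02  0.14]
(637, -18, 40) [[0.003,-0.000,0.119],0.003] len 119
```

Call:
carry_out:
  motion:
    - [[0.003,0,0.035],0]
    - [[0.003,0,0.07],0]
    - [[0.003,0,0.1],0]
    - [[0.003,0,0.112],0]
    - [[0.003,0,0.118],0]

```text
time_s: 18.45
tool_pos: [637.2, -17.9, 219.1]
eef_rot: [-2.326, -2.11, 0.003]
wrist_force: [0.6, -0.1, -0.3]
grip_width: 94.1
```

Call:
carry_out:
  motion:
    - [[0,0,0],0]
    - [[0,0,0],0]
    - [[0,0,0],0]

```text
time_s: 18.7
tool_pos: [638.3, -17.4, 222.5]
eef_rot: [2.325, 2.111, 0.003]
wrist_force: [-0.3, -0.3, -0.1]
grip_width: 93.8
```

```bash
python3 - <<'E'
from h import *
plan([(637,-18,40,-5.8)],step=140)
for n in("side",):
    im=bot.snapshot(n);cv2.imwrite(f"pics/{n}6.png",cv2.resize(im[130:280,300:460,::-1],None,fx=4,fy=4))
E
```

```text
t 18.7 grasp [638.3 -17.4  42.5] jaw -5.5 w 93.8 tilt 0.14 q [-0.36  0.7   0.47  1.71 -0.41  0.82  0.2 ]
(637, -18, 40) [[-0.001,-0.001,0.002],0.005] len 3
```

View pics/side6.png

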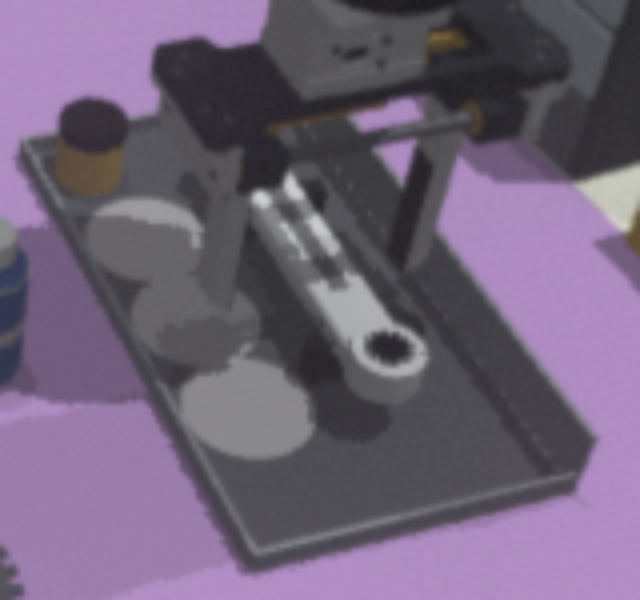

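The fingers straddle the crank arm cleanly. Lowering 3 mm and closing.

Call:
carry_out:
  motion:
    - [[0,-0.001,0.003],0]
    - [[0,-0.001,0.003],0]
    - [[0,-0.001,0.003],0]

```text
time_s: 19.0
tool_pos: [636.7, -17.0, 217.9]
eef_rot: [2.325, 2.112, 0.0]
wrist_force: [0.5, -0.4, 0.1]
grip_width: 93.9
```

Call:
carry_out:
  motion:
    - [[0,0,0],0]
    - [[0,0,0],0]
    - [[0,0,0],0]
    - [[0,0,0],0]
    - [[0,0,0],0]
  jaw: 0

```text
time_s: 19.42
tool_pos: [636.7, -17.1, 217.7]
eef_rot: [2.325, 2.112, -0.0]
wrist_force: [-0.7, 0.7, 0.1]
grip_width: 64.2
```

Call:
carry_out:
  motion:
    - [[0,0,0],0]
    - [[0,0,0],0]
    - [[0,0,0],0]
    - [[0,0,0],0]
    - [[0,0,0],0]

```text
time_s: 19.83
tool_pos: [636.8, -17.1, 217.7]
eef_rot: [2.325, 2.112, 0.0]
wrist_force: [1.3, 0.6, 0.1]
grip_width: 30.6
```

```bash
python3 - <<'E'
from h import *
plan([(637,-18,130,-5.5)],step=140)
E
```

```text
t 19.83 grasp [636.8 -17.1  37.7] jaw -5.5 w 30.6 tilt 0.01 q [-0.35  0.71  0.46  1.72 -0.41  0.81  0.2 ]
(637, -18, 130) [[-0.001,0.000,-0.092],-0.000] len 92
```

Call:
carry_out:
  motion:
    - [[0,0,-0.008],0]
    - [[0,0,-0.016],0]
    - [[0,0,-0.024],0]
    - [[0,0,-0.035],0]
    - [[0,0,-0.05],0]

```text
time_s: 20.25
tool_pos: [636.5, -17.1, 268.4]
eef_rot: [-2.325, -2.112, 0.001]
wrist_force: [-0.5, 0.2, -3.1]
grip_width: 29.4
```

Call:
carry_out:
  motion:
    - [[0,0,-0.02],0]
    - [[0,0,-0.04],0]
    - [[0,0,-0.045],0]
    - [[0,0,-0.045],0]
    - [[0,0,-0.045],0]

```text
time_s: 20.67
tool_pos: [636.5, -17.0, 312.4]
eef_rot: [-2.325, -2.112, -0.0]
wrist_force: [0.8, 0.1, -3.6]
grip_width: 29.4
```

```bash
python3 - <<'E'
from h import *
s=bot.get_state();print(s['wrist_force'],s['ft_torque'],s['grip_width'])
for n in("side","top"):
    im=bot.snapshot(n);cv2.imwrite(f"pics/{n}7.png",im[:,:,::-1])
plan([(460,280,135,83)],step=160,ang=.55)
E
```

```text
[ 0.84921158  0.05570582 -3.60434596] [-0.0500496   0.13963152  0.04746591] 29.35272193657869
t 20.77 grasp [636.4 -17.  131.6] jaw -5.5 w 29.6 tilt 0.09 q [-0.4   0.59  0.53  1.68 -0.34  0.97  0.15]
(460, 280, 135) [[0.093,-0.068,-0.001],-0.515] len 115
(460, 280, 135) [[0.114,-0.013,-0.001],-0.515] len 115
(460, 280, 135) [[0.106,0.045,-0.001],-0.515] len 115
```

View pics/side7.png

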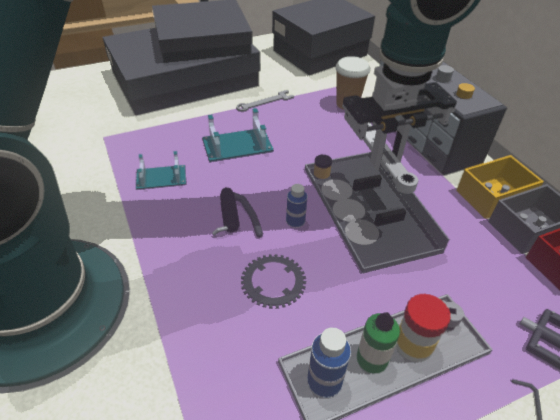

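View pics/top7.png

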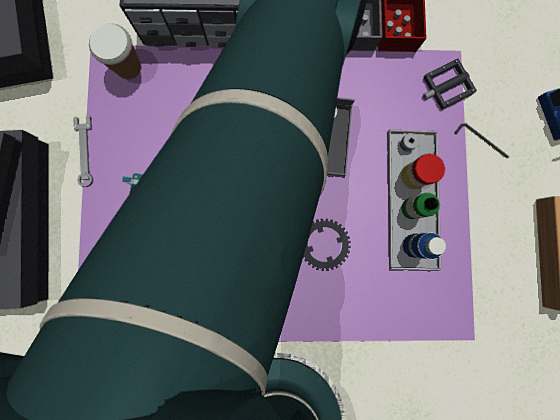

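The crank is lifted and held, and the rack rests are empty. I'll carry it to the cradle while turning.

Call:
carry_out:
  motion:
    - [[0.018,-0.013,0],-0.1]
    - [[0.037,-0.027,0],-0.2]
    - [[0.056,-0.04,0],-0.3]
    - [[0.075,-0.054,0],-0.41]
    - [[0.093,-0.068,0],-0.515]

```text
time_s: 21.18
tool_pos: [577.1, 83.1, 311.6]
eef_rot: [-1.703, -2.639, 0.002]
wrist_force: [0.7, 0.8, -2.9]
grip_width: 29.7
```

Call:
carry_out:
  motion:
    - [[0.023,-0.003,0],-0.1]
    - [[0.046,-0.005,0],-0.2]
    - [[0.069,-0.008,0],-0.3]
    - [[0.092,-0.01,0],-0.41]
    - [[0.114,-0.013,0],-0.515]

```text
time_s: 21.6
tool_pos: [518.8, 181.8, 311.8]
eef_rot: [-0.975, -2.986, 0.001]
wrist_force: [0.6, -0.0, -2.9]
grip_width: 29.4
```

Call:
carry_out:
  motion:
    - [[0.021,0.009,0],-0.1]
    - [[0.042,0.018,0],-0.2]
    - [[0.063,0.027,0],-0.3]
    - [[0.084,0.036,0],-0.41]
    - [[0.106,0.045,0],-0.515]

```text
time_s: 22.02
tool_pos: [460.5, 280.7, 311.8]
eef_rot: [-0.183, -3.135, 0.001]
wrist_force: [0.3, -0.0, -2.8]
grip_width: 30.1
```

Call:
carry_out:
  motion:
    - [[0,0,0],0]
    - [[0,0,0],0]
    - [[0,0,0],0]

```text
time_s: 22.27
tool_pos: [461.4, 279.4, 312.1]
eef_rot: [-0.194, -3.135, 0.002]
wrist_force: [-0.3, -1.2, -3.4]
grip_width: 29.8
```

```bash
python3 - <<'E'
from h import *
for n in("side","top"):
    im=bot.snapshot(n);cv2.imwrite(f"pics/{n}8.png",im[:,:,::-1])
plan([(459,282,100,83)],step=160,ang=.55)
E
```

```text
t 22.37 grasp [461.7 279.1 132.3] jaw 82.9 w 29.8 tilt 0.05 q [-0.7   0.38  0.13  1.91 -0.06  0.85  0.9 ]
(459, 282, 100) [[0.003,0.003,0.032],-0.002] len 33
```

View pics/side8.png

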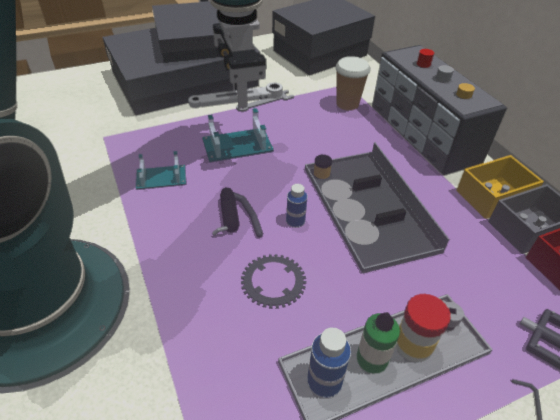

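View pics/top8.png

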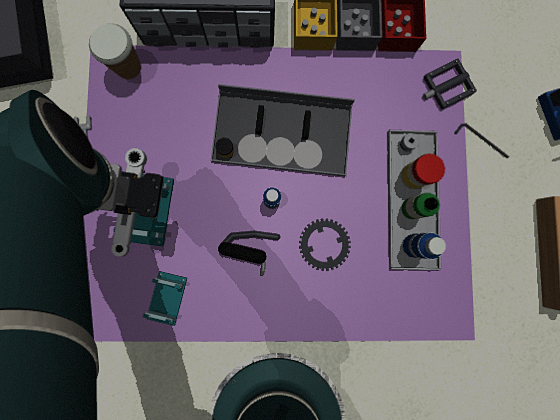

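The crank is over the large cradle, hub at (136,157) and eye at (120,249) in the top view. I'll check its offset before lowering.

```bash
python3 - <<'E'
from h import *
np.set_printoptions(precision=1,suppress=True)
im=cv2.imread('pics/top8.png')
cv2.imwrite('pics/z8.png',cv2.resize(im[140:265,90:200],None,fx=4.6,fy=4.6,interpolation=cv2.INTER_CUBIC))
print(plane('top',[(136,157)],144.6),plane('top',[(120,249)],138.6))
im=cv2.imread('pics/side8.png')
cv2.imwrite('pics/z8s.png',cv2.resize(im[60:165,180:300],None,fx=6,fy=5.5,interpolation=cv2.INTER_CUBIC))
E
```

```text
[[535.2 264.3 144.6]] [[366.  288.5 138.6]]
```

View pics/z8.png

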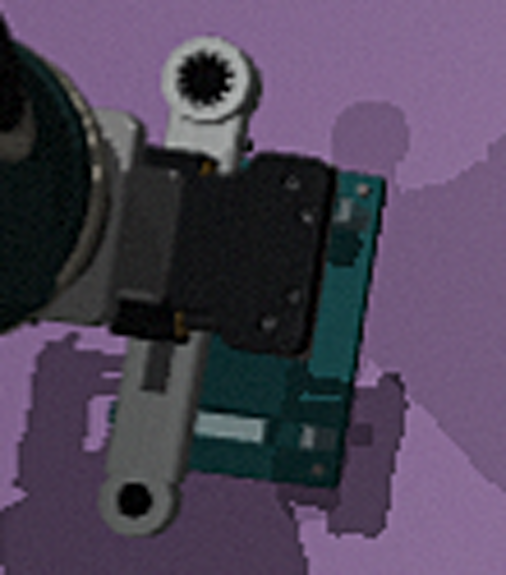

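View pics/z8s.png

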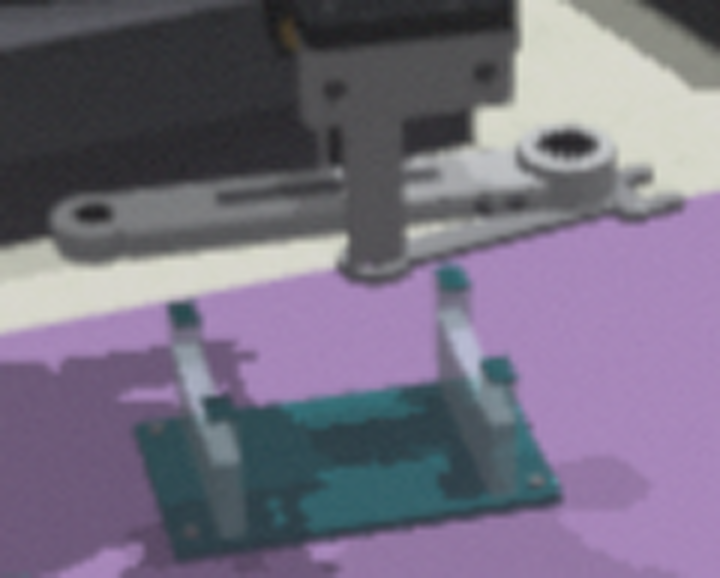

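```bash
python3 - <<'E'
from h import *
np.set_printoptions(precision=1,suppress=True)
k=4.6
h=crop2((207,79),90,140,k);e=crop2((134,498),90,140,k)
hs=(np.array([568,143])+.5)/[6,5.5]-.5+[180,60];es=(np.array([95,213])+.5)/[6,5.5]-.5+[180,60]
a=plane('top',[h],144.6)[0];b=plane('top',[e],138.6)[0];c=plane('side',[hs],144.6)[0];d=plane('side',[es],138.6)[0]
for p,q in((a,b),(c,d)): print(p,q,(p+q)/2,np.degrees(np.arctan2(*(p-q)[1::-1])))
print(tri(h,hs),tri(e,es))
C=lambda p:crop2(p,105,165,6);SC=lambda p:crop2(p,195,100,8)
for p,s in(((130,85),(481,80)),((78,390),(124,132))):print('horn',tri(C(p),SC(s)))
E
```

```text
[535.6 266.9 144.6] [368.1 290.8 138.6] [451.8 278.9 141.6] -8.134239001040433
[539.1 271.5 144.6] [370.4 294.1 138.6] [454.7 282.8 141.6] -7.645801909677018
(array([535.5, 265.2, 148.7]), np.float64(1.5921443845923793)) (array([368.7, 289.5, 141.7]), np.float64(1.2182338825195735))
horn (array([506.9, 307.3,  70.8]), np.float64(0.4964275103250146))
horn (array([404.2, 320.1,  70.7]), np.float64(1.1817086904171084))
```

In both views the crank needs about +3.5 mm in y and -0.5 mm in x. Lowering in stages.

Call:
carry_out:
  motion:
    - [[0.001,0.002,0.015],-0.01]
    - [[0.001,0.0035,0.03],-0.01]
    - [[0.001,0.0035,0.045],-0.01]
    - [[0.001,0.0035,0.055],-0.01]
    - [[0.001,0.0035,0.055],-0.01]

```text
time_s: 22.78
tool_pos: [460.5, 282.8, 255.8]
eef_rot: [-0.178, -3.134, 0.003]
wrist_force: [-1.1, -0.4, -1.8]
grip_width: 29.8
```

Call:
carry_out:
  motion:
    - [[0,0,0],0]
    - [[0,0,0],0]
    - [[0,0,0],0]

```text
time_s: 23.03
tool_pos: [461.0, 283.6, 258.5]
eef_rot: [0.176, 3.136, 0.001]
wrist_force: [-0.0, -0.4, -2.9]
grip_width: 29.9
```

```bash
python3 - <<'E'
from h import *
plan([(461.2,282.6,52.7,83)],step=160,ang=.55)
for n in("side","top"):
    im=bot.snapshot(n);cv2.imwrite(f"pics/{n}9.png",cv2.resize(im[60:165,180:300,::-1] if n=='side' else im[140:265,90:200,::-1],None,fx=4.6,fy=4.6,interpolation=cv2.INTER_CUBIC))
E
```

```text
t 23.03 grasp [461.  283.6  78.5] jaw 83.6 w 29.9 tilt 0.07 q [-0.7   0.46  0.11  1.94 -0.07  0.74  0.91]
(461.2, 282.6, 52.7) [[-0.000,-0.001,0.026],0.010] len 26
```

View pics/side9.png

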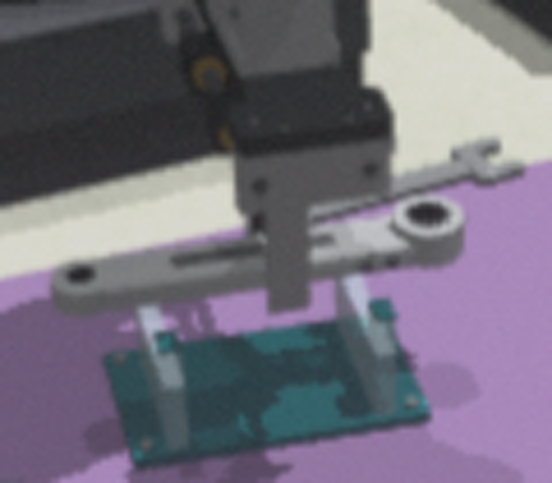

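View pics/top9.png

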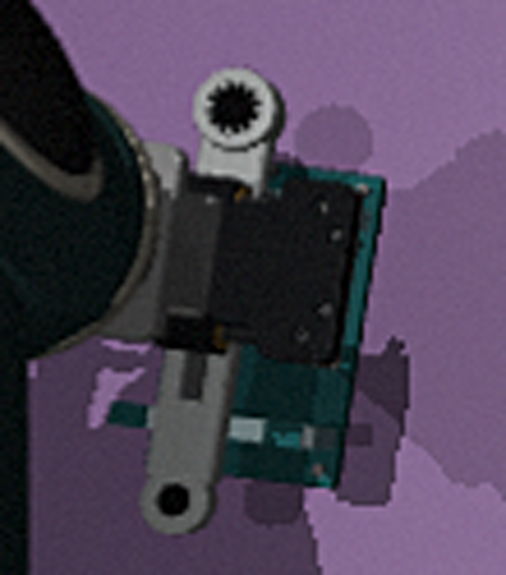

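The crank is centred between the horn tips in the side view. I'll lower the last 25 mm slowly.

Call:
carry_out:
  motion:
    - [[0,-0.001,0.006],0]
    - [[0,-0.001,0.012],0]
    - [[0,-0.001,0.017],0]
    - [[0,-0.001,0.021],0]
    - [[0,-0.001,0.024],0]

```text
time_s: 23.55
tool_pos: [460.4, 282.6, 232.9]
eef_rot: [-0.175, -3.136, 0.001]
wrist_force: [-0.0, -0.8, -2.3]
grip_width: 29.7
```

Call:
carry_out:
  motion:
    - [[0,0,0.001],0]
    - [[0,0,0.0015],0]
    - [[0,0,0.002],0]
    - [[0,0,0.002],0]

```text
time_s: 23.88
tool_pos: [460.5, 282.5, 232.5]
eef_rot: [-0.176, -3.136, 0.0]
wrist_force: [-9.8, -6.9, 24.3]
grip_width: 30.0
```

```bash
python3 - <<'E'
from h import *
s=bot.get_state();print(s['wrist_force'],s['ft_torque'])
plan([(461.2,282.6,52.7,83)],step=160,ang=.55)
for n in("side",):
    im=bot.snapshot(n);cv2.imwrite(f"pics/{n}10.png",cv2.resize(im[60:165,180:300,::-1] if n=='side' else im[140:265,90:200,::-1],None,fx=4.6,fy=4.6,interpolation=cv2.INTER_CUBIC))
E
```

```text
[-9.82749672 -6.90824812 24.30037294] [-1.41230189  2.24450343 -0.07968072]
t 23.88 grasp [460.5 282.5  52.5] jaw 83.6 w 30.0 tilt 0.04 q [-0.69  0.5   0.11  1.96 -0.08  0.69  0.92]
(461.2, 282.6, 52.7) [[-0.001,0.000,-0.000],0.010] len 1
```

View pics/side10.png

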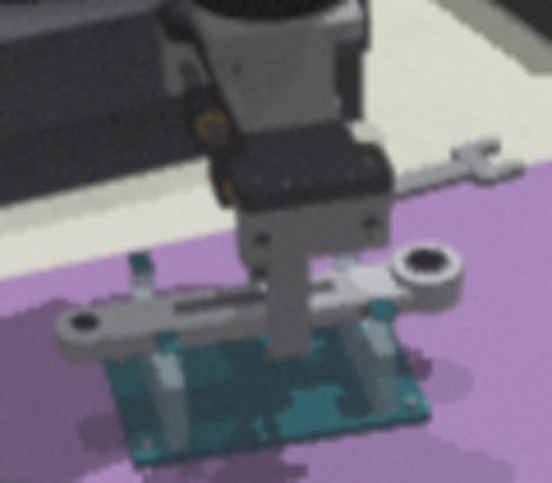

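Contact is felt at the expected height, 24 N. I'll back off 1 mm and release.

Call:
carry_out:
  motion:
    - [[0,0,-0.001],0]
    - [[0,0,-0.001],0]
    - [[0,0,-0.001],0]

```text
time_s: 24.18
tool_pos: [460.6, 282.7, 232.6]
eef_rot: [0.175, 3.137, 0.0]
wrist_force: [-1.1, -0.8, 2.6]
grip_width: 29.4
```

Call:
carry_out:
  motion:
    - [[0,0,0],0]
    - [[0,0,0],0]
    - [[0,0,0],0]
    - [[0,0,0],0]
    - [[0,0,0],0]
  jaw: 0.8

```text
time_s: 24.6
tool_pos: [460.6, 282.7, 232.6]
eef_rot: [0.176, 3.137, -0.0]
wrist_force: [-0.2, 0.5, -0.5]
grip_width: 59.7
```

Call:
carry_out:
  motion:
    - [[0,0,0],0]
    - [[0,0,0],0]
    - [[0,0,0],0]

```text
time_s: 24.85
tool_pos: [460.6, 282.6, 232.6]
eef_rot: [0.176, 3.137, -0.0]
wrist_force: [-0.1, 0.6, -0.2]
grip_width: 74.5
```

Call:
carry_out:
  motion:
    - [[0,0,-0.02],0]
    - [[0,0,-0.05],0]
    - [[0,0,-0.09],0]
    - [[0,0,-0.13],0]
    - [[0,0,-0.15],0]

```text
time_s: 25.27
tool_pos: [460.9, 282.7, 387.1]
eef_rot: [0.176, 3.133, 0.004]
wrist_force: [-0.1, -0.2, 0.0]
grip_width: 75.6
```

```bash
python3 - <<'E'
from h import *
plan([(530,-303,210,-39.9)],step=180,ang=.55)
for n in("side","top"):
    im=bot.snapshot(n);cv2.imwrite(f"pics/{n}11.png",cv2.resize(im[60:165,180:300,::-1] if n=='side' else im[140:265,90:200,::-1],None,fx=4.6,fy=4.6,interpolation=cv2.INTER_CUBIC))
E
```

```text
t 25.27 grasp [460.9 282.7 207.1] jaw 83.6 w 75.6 tilt 0.25 q [-0.72  0.29  0.13  1.85 -0.04  1.01  0.89]
(530, -303, 210) [[-0.034,-0.144,-0.001],-0.247] len 147
(530, -303, 210) [[0.003,-0.147,-0.001],-0.247] len 147
(530, -303, 210) [[0.038,-0.142,-0.001],-0.247] len 147
(530, -303, 210) [[0.072,-0.129,-0.001],-0.247] len 147
```

View pics/side11.png

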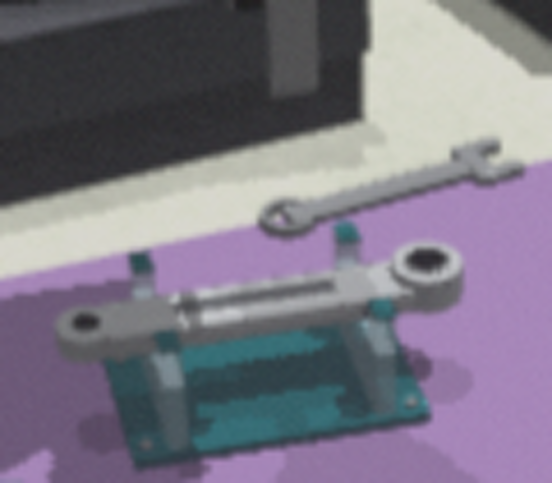

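View pics/top11.png

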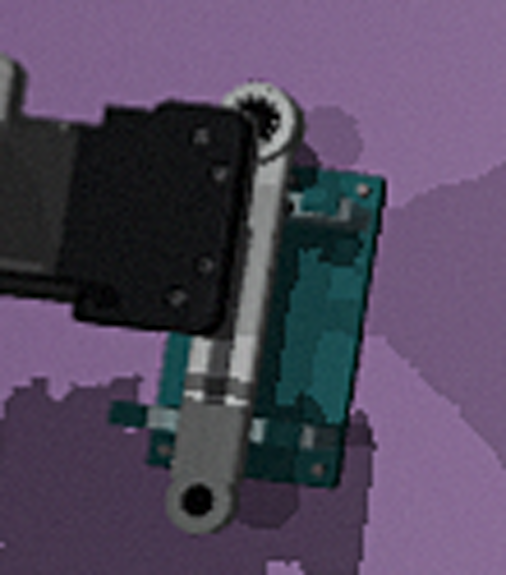

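The crank sits level in both notches. Next come the containers, grease first. I'll unwind the wrist the long way so joint 7 stays in range.

```bash
sed -i 's/def plan(wps,step=208,ang=.6,start=None):/def plan(wps,step=208,ang=.6,start=None,nomod=False):/; s/^        if hasattr(j.*$/        if nomod: da=np.radians(j)-a/' h.py; python3 - <<'E'
from h import *
plan([(529.6,-302.9,210,-39.9)],step=180,ang=.55,nomod=True)
E
```

```text
t 25.37 grasp [461.1 282.9 206.6] jaw 83.6 w 74.9 tilt 0.35 q [-0.72  0.29  0.13  1.85 -0.04  1.    0.89]
(529.6, -302.9, 210) [[-0.033,-0.144,-0.001],0.539] len 147
(529.6, -302.9, 210) [[-0.102,-0.106,-0.001],0.539] len 147
(529.6, -302.9, 210) [[-0.142,-0.039,-0.001],0.539] len 147
(529.6, -302.9, 210) [[-0.142,0.040,-0.001],0.539] len 147
```

Call:
carry_out:
  motion:
    - [[-0.007,-0.029,0],0.108]
    - [[-0.013,-0.058,0],0.216]
    - [[-0.02,-0.087,0],0.324]
    - [[-0.027,-0.116,0],0.432]
    - [[-0.033,-0.144,0],0.54]
  jaw: 1

```text
time_s: 25.78
tool_pos: [477.1, 134.3, 382.0]
eef_rot: [-1.014, -2.973, 0.001]
wrist_force: [0.1, 0.1, -0.4]
grip_width: 93.9
```

Call:
carry_out:
  motion:
    - [[-0.02,-0.021,0],0.108]
    - [[-0.04,-0.042,0],0.216]
    - [[-0.06,-0.063,0],0.324]
    - [[-0.08,-0.084,0],0.432]
    - [[-0.102,-0.106,0],0.54]

```text
time_s: 26.2
tool_pos: [493.7, -11.4, 382.1]
eef_rot: [-1.769, -2.595, 0.001]
wrist_force: [0.8, 1.2, 0.4]
grip_width: 93.8
```

Call:
carry_out:
  motion:
    - [[-0.028,-0.008,0],0.108]
    - [[-0.056,-0.016,0],0.216]
    - [[-0.084,-0.024,0],0.324]
    - [[-0.112,-0.031,0],0.432]
    - [[-0.142,-0.039,0],0.54]

```text
time_s: 26.62
tool_pos: [510.2, -157.7, 382.1]
eef_rot: [-2.397, -2.03, 0.001]
wrist_force: [0.1, 0.5, -0.8]
grip_width: 93.7
```

Call:
carry_out:
  motion:
    - [[-0.028,0.008,0],0.108]
    - [[-0.056,0.016,0],0.216]
    - [[-0.084,0.024,0],0.324]
    - [[-0.112,0.032,0],0.432]
    - [[-0.142,0.04,0],0.54]

```text
time_s: 27.03
tool_pos: [527.2, -304.2, 381.9]
eef_rot: [-2.852, -1.317, 0.001]
wrist_force: [-0.6, 0.3, 0.2]
grip_width: 93.7
```

Call:
carry_out:
  motion:
    - [[0,0,0],0]
    - [[0,0,0],0]
    - [[0,0,0],0]

```text
time_s: 27.28
tool_pos: [527.1, -302.8, 381.9]
eef_rot: [-2.848, -1.325, 0.001]
wrist_force: [-1.3, 1.2, 0.2]
grip_width: 94.2
```

```bash
python3 - <<'E'
from h import *
plan([(529.6,-302.9,89.9,-39.9)],step=180,ang=.55)
E
```

```text
t 27.28 grasp [ 527.1 -302.8  201.9] jaw -40.1 w 94.2 tilt 0.07 q [-0.07  0.5   0.74  1.7  -0.37  1.09  0.08]
(529.6, -302.9, 89.9) [[0.002,0.002,0.112],-0.004] len 112
```

Call:
carry_out:
  motion:
    - [[0.002,0.002,0.03],-0.004]
    - [[0.002,0.002,0.06],-0.004]
    - [[0.002,0.002,0.088],-0.004]
    - [[0.002,0.002,0.105],-0.004]
    - [[0.002,0.002,0.111],-0.004]

```text
time_s: 27.7
tool_pos: [529.6, -301.2, 269.0]
eef_rot: [-2.842, -1.331, 0.003]
wrist_force: [-0.5, -0.1, 0.8]
grip_width: 93.9
```

Call:
carry_out:
  motion:
    - [[0,0,0],0]
    - [[0,0,0],0]
    - [[0,0,0],0]

```text
time_s: 27.95
tool_pos: [530.3, -302.9, 273.1]
eef_rot: [2.845, 1.33, 0.002]
wrist_force: [-1.0, 0.7, 0.6]
grip_width: 93.8
```

```bash
python3 - <<'E'
from h import *
plan([(529.6,-302.9,89.9,-39.9)],step=180,ang=.55)
E
```

```text
t 27.95 grasp [ 530.3 -302.9   93.1] jaw -39.9 w 93.8 tilt 0.11 q [-0.01  0.63  0.65  1.77 -0.48  0.9   0.16]
(529.6, -302.9, 89.9) [[-0.000,-0.001,0.003],0.000] len 3
```

Call:
carry_out:
  motion:
    - [[0,0,0.002],0]
    - [[0,0,0.002],0]
    - [[0,0,0.002],0]
    - [[0,0,0.002],0]

```text
time_s: 28.28
tool_pos: [530.0, -303.0, 270.0]
eef_rot: [2.846, 1.329, 0.001]
wrist_force: [0.2, 0.4, 0.1]
grip_width: 93.8
```

Call:
carry_out:
  motion:
    - [[0,0,0],0]
    - [[0,0,0],0]
    - [[0,0,0],0]
    - [[0,0,0],0]
    - [[0,0,0],0]
  jaw: 0

```text
time_s: 28.7
tool_pos: [529.9, -303.0, 269.7]
eef_rot: [2.847, 1.329, -0.0]
wrist_force: [-0.5, -0.1, 0.0]
grip_width: 64.5
```

Call:
carry_out:
  motion:
    - [[0,0,0],0]
    - [[0,0,0],0]
    - [[0,0,0],0]

```text
time_s: 28.95
tool_pos: [529.9, -303.0, 269.7]
eef_rot: [2.847, 1.329, -0.0]
wrist_force: [0.0, 0.6, -0.4]
grip_width: 59.6
```

```bash
python3 - <<'E'
from h import *
s=bot.get_state();x,y,z=s['tool_pos'];z-=180
plan([(x,y,z+60,-39.9),(589,56.2,z+60,-5.5),(589,56.2,90.8,-5.5)],step=140)
E
```

```text
t 28.95 grasp [ 529.9 -303.    89.7] jaw -39.9 w 59.6 tilt 0.01 q [-0.01  0.64  0.65  1.77 -0.48  0.89  0.16]
(np.float64(529.8923283614411), np.float64(-302.9862069483845), np.float64(149.66474913205593)) [[0.000,0.000,-0.060],-0.001] len 60
(589, 56.2, np.float64(149.66474913205593)) [[0.104,-0.062,-0.000],-0.200] len 121
(589, 56.2, np.float64(149.66474913205593)) [[0.115,-0.040,-0.000],-0.200] len 121
(589, 56.2, np.float64(149.66474913205593)) [[0.120,-0.016,-0.000],-0.200] len 121
(589, 56.2, 90.8) [[0.000,-0.000,0.059],-0.000] len 59
```

Call:
carry_out:
  motion:
    - [[0,0,-0.01],0]
    - [[0,0,-0.03],0]
    - [[0,0,-0.06],0]
    - [[0,0,-0.06],0]

```text
time_s: 29.28
tool_pos: [530.5, -304.1, 334.9]
eef_rot: [2.843, 1.327, 0.006]
wrist_force: [-0.0, -0.6, -1.0]
grip_width: 59.9
```

Call:
carry_out:
  motion:
    - [[0.02,-0.012,0],-0.05]
    - [[0.047,-0.028,0],-0.1]
    - [[0.075,-0.044,0],-0.15]
    - [[0.104,-0.062,0],-0.2]

```text
time_s: 29.62
tool_pos: [549.1, -182.5, 330.2]
eef_rot: [2.698, 1.609, 0.0]
wrist_force: [0.8, 0.2, -2.4]
grip_width: 59.4
```

Call:
carry_out:
  motion:
    - [[0.028,-0.01,0],-0.05]
    - [[0.057,-0.02,0],-0.1]
    - [[0.086,-0.03,0],-0.15]
    - [[0.115,-0.04,0],-0.2]

```text
time_s: 29.95
tool_pos: [568.8, -61.8, 330.2]
eef_rot: [2.523, 1.871, 0.0]
wrist_force: [0.7, 0.5, -2.1]
grip_width: 59.6
```

Call:
carry_out:
  motion:
    - [[0.03,-0.004,0],-0.05]
    - [[0.06,-0.008,0],-0.1]
    - [[0.09,-0.012,0],-0.15]
    - [[0.11,-0.015,0],-0.2]
    - [[0.12,-0.016,0],-0.2]

```text
time_s: 30.37
tool_pos: [588.8, 59.0, 329.8]
eef_rot: [-2.319, -2.118, -0.001]
wrist_force: [-0.6, 0.7, -2.0]
grip_width: 59.7
```

Call:
carry_out:
  motion:
    - [[0,0,0],0]
    - [[0,0,0],0]
    - [[0,0,0],0]
    - [[0,0,0],0]

```text
time_s: 30.7
tool_pos: [588.6, 54.4, 329.8]
eef_rot: [2.329, 2.107, -0.001]
wrist_force: [0.1, 0.2, -2.0]
grip_width: 59.5
```

```bash
python3 - <<'E'
from h import *
plan([(589,56.2,90.7,-5.5)],step=180,ang=.55)
E
```

```text
t 30.7 grasp [588.6  54.4 149.8] jaw -5.7 w 59.5 tilt 0.04 q [-0.54  0.48  0.52  1.78 -0.29  0.95 -0.  ]
(589, 56.2, 90.7) [[0.002,0.000,0.059],-0.004] len 59
```

Call:
carry_out:
  motion:
    - [[0.001,0,0.02],-0.003]
    - [[0.001,0,0.038],-0.003]
    - [[0.001,0,0.047],-0.003]
    - [[0.001,0,0.05],-0.003]
    - [[0.001,0,0.05],-0.003]

```text
time_s: 31.12
tool_pos: [588.7, 56.5, 279.4]
eef_rot: [-2.324, -2.113, 0.002]
wrist_force: [0.4, -0.6, -1.3]
grip_width: 59.6
```

Call:
carry_out:
  motion:
    - [[0,0,0],0]
    - [[0,0,0],0]
    - [[0,0,0],0]
    - [[0,0,0],0]
    - [[0,0,0],0]

```text
time_s: 31.53
tool_pos: [588.8, 57.2, 280.0]
eef_rot: [2.323, 2.115, 0.001]
wrist_force: [-0.2, 0.1, -1.5]
grip_width: 59.5
```

```bash
python3 - <<'E'
from h import *
plan([(589,56.2,90.7,-5.5)],step=180,ang=.55)
E
```

```text
t 31.53 grasp [588.8  57.2 100. ] jaw -5.4 w 59.5 tilt 0.03 q [-0.52  0.55  0.49  1.81 -0.33  0.86  0.03]
(589, 56.2, 90.7) [[-0.001,0.000,0.009],0.002] len 9
```

Call:
carry_out:
  motion:
    - [[-0.001,0,0.003],0.002]
    - [[-0.001,0,0.006],0.002]
    - [[-0.001,0,0.008],0.002]
    - [[-0.001,0,0.009],0.002]
    - [[-0.001,0,0.009],0.002]

```text
time_s: 31.95
tool_pos: [588.6, 56.1, 270.7]
eef_rot: [-2.325, -2.112, 0.001]
wrist_force: [-3.0, -0.0, 3.4]
grip_width: 59.6
```

Call:
carry_out:
  motion:
    - [[0,0,0],0]
    - [[0,0,0],0]
    - [[0,0,0],0]

```text
time_s: 32.2
tool_pos: [588.5, 56.1, 270.7]
eef_rot: [-2.325, -2.112, 0.0]
wrist_force: [-3.1, -0.1, 4.0]
grip_width: 59.3
```

Call:
carry_out:
  motion:
    - [[0,0,0],0]
    - [[0,0,0],0]
    - [[0,0,0],0]
    - [[0,0,0],0]
    - [[0,0,0],0]
  jaw: 1

```text
time_s: 32.62
tool_pos: [588.7, 56.2, 270.7]
eef_rot: [2.325, 2.112, 0.0]
wrist_force: [0.8, 0.9, 0.3]
grip_width: 89.1
```

Call:
carry_out:
  motion:
    - [[0,0,-0.02],0]
    - [[0,0,-0.05],0]
    - [[0,0,-0.08],0]
    - [[0,0,-0.1],0]

```text
time_s: 32.95
tool_pos: [588.9, 55.9, 373.2]
eef_rot: [2.325, 2.111, 0.002]
wrist_force: [-0.0, -0.2, -0.0]
grip_width: 94.0
```

```bash
python3 - <<'E'
from h import *
plan([(454.5,-300.9,185,-39.9),(454.5,-300.9,79.8,-39.9)],step=140,ang=.55)
for n in("side",):
    im=bot.snapshot(n);cv2.imwrite(f"pics/{n}12.png",im[:,:,::-1])
E
```

```text
t 32.95 grasp [588.9  55.9 193.2] jaw -5.5 w 94.0 tilt 0.11 q [-0.57  0.43  0.55  1.75 -0.26  1.03 -0.03]
(454.5, -300.9, 185) [[-0.123,-0.033,0.003],0.200] len 127
(454.5, -300.9, 185) [[-0.127,-0.008,0.003],0.200] len 127
(454.5, -300.9, 185) [[-0.126,0.017,0.003],0.200] len 127
(454.5, -300.9, 79.8) [[0.000,0.000,0.105],-0.000] len 105
```

View pics/side12.png

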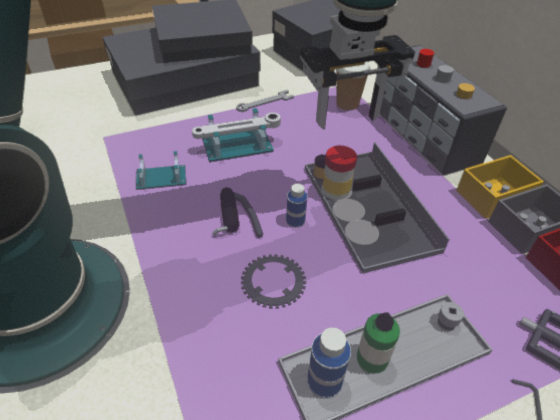

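The tub is back on its mark at (339,175), released 0.3 mm from its pick-up pose. The crank rests in the cradle at (237,128). Next, the oil bottle.

Call:
carry_out:
  motion:
    - [[-0.036,-0.01,0],0.05]
    - [[-0.074,-0.02,0.001],0.1]
    - [[-0.11,-0.03,0.002],0.17]
    - [[-0.123,-0.033,0.003],0.2]

```text
time_s: 33.33
tool_pos: [542.0, -67.9, 367.9]
eef_rot: [2.532, 1.858, -0.001]
wrist_force: [-1.0, -0.3, 1.4]
grip_width: 94.0
```

Call:
carry_out:
  motion:
    - [[-0.036,-0.002,0],0.05]
    - [[-0.074,-0.004,0.001],0.1]
    - [[-0.11,-0.006,0.002],0.17]
    - [[-0.127,-0.008,0.003],0.2]

```text
time_s: 33.67
tool_pos: [497.5, -186.0, 364.9]
eef_rot: [2.704, 1.597, -0.0]
wrist_force: [-0.9, -0.3, 0.1]
grip_width: 94.5
```

Call:
carry_out:
  motion:
    - [[-0.036,0.005,0],0.05]
    - [[-0.074,0.01,0.001],0.1]
    - [[-0.11,0.015,0.002],0.17]
    - [[-0.126,0.017,0.003],0.2]
    - [[-0.126,0.017,0.003],0.2]

```text
time_s: 34.08
tool_pos: [452.5, -304.5, 361.6]
eef_rot: [2.849, 1.32, -0.002]
wrist_force: [0.1, -0.6, -0.4]
grip_width: 94.3
```

Call:
carry_out:
  motion:
    - [[0,0,0],0]
    - [[0,0,0],0]
    - [[0,0,0],0]
    - [[0,0,0],0]

```text
time_s: 34.42
tool_pos: [454.9, -300.2, 361.7]
eef_rot: [-2.844, -1.334, -0.0]
wrist_force: [-0.3, 1.2, 0.9]
grip_width: 93.8
```

```bash
python3 - <<'E'
from h import *
plan([(454.5,-300.9,79.8,-39.9)],step=140,ang=.55)
E
```

```text
t 34.42 grasp [ 454.9 -300.2  181.7] jaw -39.8 w 93.8 tilt 0.02 q [-0.09  0.41  0.78  1.88 -0.34  0.99  0.14]
(454.5, -300.9, 79.8) [[-0.001,0.000,0.102],0.002] len 102
```

Call:
carry_out:
  motion:
    - [[-0.001,0,0.03],0.002]
    - [[-0.001,0,0.06],0.002]
    - [[-0.001,0,0.085],0.002]
    - [[-0.001,0,0.097],0.002]
    - [[-0.001,0,0.102],0.002]

```text
time_s: 34.83
tool_pos: [453.6, -301.3, 258.3]
eef_rot: [-2.845, -1.328, 0.002]
wrist_force: [0.8, 0.2, 0.5]
grip_width: 94.1
```

Call:
carry_out:
  motion:
    - [[0,0,0],0]
    - [[0,0,0],0]
    - [[0,0,0],0]
    - [[0,0,0],0]
    - [[0,0,0],0]

```text
time_s: 35.25
tool_pos: [453.9, -302.0, 260.5]
eef_rot: [2.846, 1.328, 0.002]
wrist_force: [0.2, -0.6, 0.3]
grip_width: 94.2
```

```bash
python3 - <<'E'
from h import *
plan([(454.5,-300.9,79.8,-39.9)],step=140,ang=.55)
E
```

```text
t 35.25 grasp [ 453.9 -302.    80.5] jaw -40.0 w 94.2 tilt 0.08 q [ 0.    0.56  0.68  1.95 -0.48  0.8   0.25]
(454.5, -300.9, 79.8) [[0.001,-0.000,0.001],-0.001] len 1
```

Call:
carry_out:
  motion:
    - [[0.001,0,0],0]
    - [[0.001,0,0],0]
    - [[0.001,0,0],0]

```text
time_s: 35.5
tool_pos: [454.4, -301.1, 259.8]
eef_rot: [2.847, 1.328, 0.0]
wrist_force: [0.1, -0.6, 0.5]
grip_width: 94.0
```

Call:
carry_out:
  motion:
    - [[0,0,0],0]
    - [[0,0,0],0]
    - [[0,0,0],0]
    - [[0,0,0],0]
    - [[0,0,0],0]
  jaw: 0

```text
time_s: 35.92
tool_pos: [454.3, -301.2, 259.7]
eef_rot: [2.847, 1.328, -0.0]
wrist_force: [0.1, 0.3, 0.3]
grip_width: 64.0
```

Call:
carry_out:
  motion:
    - [[0,0,0],0]
    - [[0,0,0],0]
    - [[0,0,0],0]
    - [[0,0,0],0]

```text
time_s: 36.25
tool_pos: [454.3, -301.2, 259.7]
eef_rot: [2.847, 1.328, -0.0]
wrist_force: [0.6, -0.6, 0.9]
grip_width: 47.6
```

```bash
python3 - <<'E'
from h import *
s=bot.get_state();x,y,z=s['tool_pos'];z-=180
plan([(x,y,z+60,-39.9),(581.2,-7.8,z+60,-5.5)],step=120)
E
```

```text
t 36.25 grasp [ 454.3 -301.2   79.7] jaw -40.0 w 47.6 tilt 0.0 q [-0.    0.56  0.68  1.95 -0.48  0.8   0.25]
(np.float64(454.30405660421025), np.float64(-301.15769424779734), np.float64(139.71025338244993)) [[0.000,0.000,-0.060],-0.002] len 60
(581.2, -7.8, np.float64(139.71025338244993)) [[0.102,-0.030,-0.000],-0.200] len 107
(581.2, -7.8, np.float64(139.71025338244993)) [[0.106,-0.009,-0.000],-0.200] len 107
(581.2, -7.8, np.float64(139.71025338244993)) [[0.106,0.012,-0.000],-0.200] len 107
```

The gap to the grease tub is only 6.5 mm, so I'll finish the approach short and slow.

Call:
carry_out:
  motion:
    - [[0,0,-0.01],0]
    - [[0,0,-0.03],0]
    - [[0,0,-0.06],0]
    - [[0,0,-0.06],0]

```text
time_s: 36.58
tool_pos: [454.8, -302.3, 324.4]
eef_rot: [2.844, 1.325, 0.005]
wrist_force: [1.4, 0.0, -1.1]
grip_width: 47.3
```

Call:
carry_out:
  motion:
    - [[0.02,-0.006,0],-0.05]
    - [[0.047,-0.014,0],-0.1]
    - [[0.075,-0.022,0],-0.15]
    - [[0.102,-0.03,0],-0.2]

```text
time_s: 36.92
tool_pos: [497.2, -202.6, 320.2]
eef_rot: [2.699, 1.608, 0.001]
wrist_force: [0.8, -1.0, -1.3]
grip_width: 47.5
```

Call:
carry_out:
  motion:
    - [[0.028,-0.002,0],-0.05]
    - [[0.057,-0.005,0],-0.1]
    - [[0.084,-0.007,0],-0.15]
    - [[0.106,-0.009,0],-0.2]

```text
time_s: 37.25
tool_pos: [540.3, -104.2, 320.1]
eef_rot: [2.523, 1.872, 0.001]
wrist_force: [0.4, -0.0, -1.8]
grip_width: 47.4
```

Call:
carry_out:
  motion:
    - [[0.02,0.003,0],-0.05]
    - [[0.04,0.006,0],-0.1]
    - [[0.06,0.009,0],-0.15]
    - [[0.075,0.011,0],-0.2]
    - [[0.085,0.012,0],-0.2]

```text
time_s: 37.67
tool_pos: [576.8, -26.9, 319.6]
eef_rot: [-2.322, -2.116, -0.0]
wrist_force: [-1.0, 1.0, -1.4]
grip_width: 47.5
```

Call:
carry_out:
  motion:
    - [[0,0,0],0]
    - [[0,0,0],0]
    - [[0,0,0],0]
    - [[0,0,0],0]

```text
time_s: 38.0
tool_pos: [575.7, -29.7, 319.8]
eef_rot: [2.33, 2.107, -0.001]
wrist_force: [0.0, -0.4, -1.4]
grip_width: 47.4
```

```bash
python3 - <<'E'
from h import *
plan([(581.2,-7.8,80.5,-5.5)],step=180,ang=.55)
E
```

```text
t 38.0 grasp [575.7 -29.7 139.8] jaw -5.7 w 47.4 tilt 0.03 q [-0.43  0.48  0.55  1.83 -0.31  0.92  0.16]
(581.2, -7.8, 80.5) [[0.022,0.003,0.059],-0.004] len 63
```

Call:
carry_out:
  motion:
    - [[0.005,0.001,0.005],0]
    - [[0.01,0.002,0.012],0]
    - [[0.015,0.003,0.02],0]
    - [[0.019,0.003,0.028],0]
    - [[0.021,0.003,0.035],0]

```text
time_s: 38.42
tool_pos: [581.0, -7.0, 283.3]
eef_rot: [-2.326, -2.111, 0.001]
wrist_force: [0.2, 0.8, -1.2]
grip_width: 47.2
```

Call:
carry_out:
  motion:
    - [[0,0,0.006],0]
    - [[0,0,0.011],0]
    - [[0,0,0.014],0]
    - [[0,0,0.014],0]
    - [[0,0,0.014],0]

```text
time_s: 38.83
tool_pos: [581.1, -8.3, 270.7]
eef_rot: [2.328, 2.109, -0.0]
wrist_force: [0.1, -1.1, -1.4]
grip_width: 47.0
```

Call:
carry_out:
  motion:
    - [[0,0,0],0]
    - [[0,0,0],0]
    - [[0,0,0],0]
    - [[0,0,0],0]

```text
time_s: 39.17
tool_pos: [581.1, -8.0, 270.9]
eef_rot: [2.327, 2.11, 0.0]
wrist_force: [0.3, -0.6, -1.8]
grip_width: 47.3
```

```bash
python3 - <<'E'
from h import *
plan([(581.2,-7.8,80.5,-5.5)],step=180,ang=.55)
E
```

```text
t 39.17 grasp [581.1  -8.   90.9] jaw -5.6 w 47.3 tilt 0.02 q [-0.43  0.55  0.51  1.85 -0.35  0.83  0.16]
(581.2, -7.8, 80.5) [[0.000,0.000,0.010],-0.002] len 10
```

Call:
carry_out:
  motion:
    - [[0,0,0.003],0]
    - [[0,0,0.006],0]
    - [[0,0,0.008],0]
    - [[0,0,0.01],0]
    - [[0,0,0.0105],0]

```text
time_s: 39.58
tool_pos: [581.2, -8.1, 260.6]
eef_rot: [-2.328, -2.11, -0.0]
wrist_force: [-7.2, 0.8, 20.6]
grip_width: 46.9
```

Call:
carry_out:
  motion:
    - [[0,0,0],0]
    - [[0,0,0],0]
    - [[0,0,0],0]

```text
time_s: 39.83
tool_pos: [581.1, -8.0, 260.6]
eef_rot: [-2.328, -2.11, -0.0]
wrist_force: [-4.9, -0.1, 10.4]
grip_width: 47.2
```

Call:
carry_out:
  motion:
    - [[0,0,0],0]
    - [[0,0,0],0]
    - [[0,0,0],0]
    - [[0,0,0],0]
    - [[0,0,0],0]
  jaw: 1

```text
time_s: 40.25
tool_pos: [581.1, -8.0, 260.1]
eef_rot: [2.327, 2.11, -0.0]
wrist_force: [0.2, -0.7, -0.1]
grip_width: 77.1
```

Call:
carry_out:
  motion:
    - [[0,0,0],0]
    - [[0,0,-0.03],0]
    - [[0,0,-0.065],0]
    - [[0,0,-0.095],0]
    - [[0,0,-0.11],0]

```text
time_s: 40.67
tool_pos: [581.4, -8.3, 373.7]
eef_rot: [2.326, 2.108, 0.004]
wrist_force: [-0.1, 0.1, 1.1]
grip_width: 93.9
```

```bash
python3 - <<'E'
from h import *
plan([(376.5,-298,185,-39.9),(376.5,-298,78.9,-39.9)],step=120,ang=.55)
for n in("side",):
    im=bot.snapshot(n);cv2.imwrite(f"pics/{n}13.png",im[:,:,::-1])
E
```

```text
t 40.67 grasp [581.4  -8.3 193.7] jaw -5.6 w 93.9 tilt 0.2 q [-0.49  0.42  0.58  1.77 -0.26  1.02  0.09]
(376.5, -298, 185) [[-0.103,-0.059,0.003],0.199] len 118
(376.5, -298, 185) [[-0.112,-0.037,0.003],0.199] len 118
(376.5, -298, 185) [[-0.117,-0.014,0.003],0.199] len 118
(376.5, -298, 78.9) [[0.000,0.000,0.106],-0.000] len 106
```

View pics/side13.png

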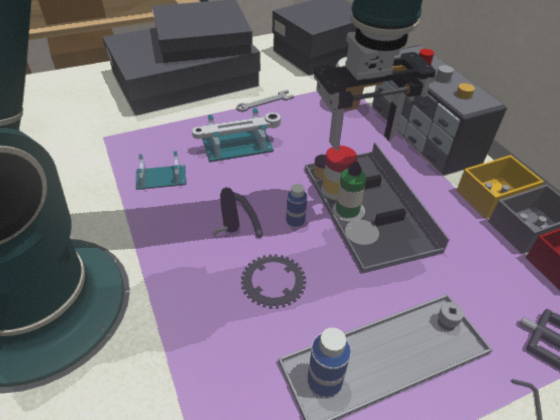

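The oil bottle is back on its mark at (351,193). Next, the spray can.

Call:
carry_out:
  motion:
    - [[-0.035,-0.02,0],0.05]
    - [[-0.07,-0.04,0.001],0.1]
    - [[-0.103,-0.059,0.003],0.199]

```text
time_s: 40.97
tool_pos: [511.0, -105.8, 367.1]
eef_rot: [2.526, 1.867, 0.0]
wrist_force: [1.0, -1.4, -0.6]
grip_width: 93.9
```

Call:
carry_out:
  motion:
    - [[-0.037,-0.012,0],0.06]
    - [[-0.074,-0.024,0.001],0.12]
    - [[-0.112,-0.037,0.003],0.199]

```text
time_s: 41.22
tool_pos: [442.8, -202.1, 364.2]
eef_rot: [2.7, 1.605, 0.001]
wrist_force: [0.6, -1.3, 0.5]
grip_width: 94.3
```

Call:
carry_out:
  motion:
    - [[-0.037,-0.004,0],0.06]
    - [[-0.07,-0.008,0.001],0.12]
    - [[-0.1,-0.012,0.003],0.199]
    - [[-0.117,-0.014,0.003],0.199]
    - [[-0.117,-0.014,0.003],0.199]

```text
time_s: 41.63
tool_pos: [373.7, -299.9, 361.2]
eef_rot: [2.848, 1.324, -0.001]
wrist_force: [-0.1, -0.6, 0.2]
grip_width: 94.2
```

Call:
carry_out:
  motion:
    - [[0,0,0],0]
    - [[0,0,0],0]
    - [[0,0,0],0]
    - [[0,0,0],0]

```text
time_s: 41.97
tool_pos: [376.7, -296.5, 361.1]
eef_rot: [-2.844, -1.335, -0.0]
wrist_force: [0.9, -0.1, 0.3]
grip_width: 93.9
```

```bash
python3 - <<'E'
from h import *
plan([(376.5,-298,78.9,-39.9)],step=140,ang=.55)
E
```

```text
t 41.97 grasp [ 376.7 -296.5  181.1] jaw -39.7 w 93.9 tilt 0.0 q [-0.13  0.28  0.85  2.03 -0.26  0.94  0.17]
(376.5, -298, 78.9) [[-0.001,0.001,0.102],0.003] len 102
```

Call:
carry_out:
  motion:
    - [[-0.001,0.001,0.03],0.002]
    - [[-0.001,0.001,0.06],0.002]
    - [[-0.001,0.001,0.085],0.002]
    - [[-0.001,0.001,0.097],0.002]
    - [[-0.001,0.001,0.102],0.002]

```text
time_s: 42.38
tool_pos: [376.2, -298.2, 257.8]
eef_rot: [-2.845, -1.33, 0.003]
wrist_force: [-0.1, 0.0, 0.2]
grip_width: 94.0
```

Call:
carry_out:
  motion:
    - [[0,0,0],0]
    - [[0,0,0],0]
    - [[0,0,0],0]
    - [[0,0,0],0]
    - [[0,0,0],0]

```text
time_s: 42.8
tool_pos: [376.5, -298.7, 259.9]
eef_rot: [2.845, 1.329, 0.002]
wrist_force: [-0.2, 0.0, 0.4]
grip_width: 93.9
```

```bash
python3 - <<'E'
from h import *
plan([(376.5,-298,78.9,-39.9)],step=140,ang=.55)
E
```

```text
t 42.8 grasp [ 376.5 -298.7   79.9] jaw -39.9 w 93.9 tilt 0.08 q [ 0.01  0.46  0.73  2.1  -0.46  0.73  0.33]
(376.5, -298, 78.9) [[0.001,-0.000,0.001],-0.000] len 1
```

Call:
carry_out:
  motion:
    - [[0,0,0],0]
    - [[0,0,0],0]
    - [[0,0,0],0]
    - [[0,0,0],0]
    - [[0,0,0],0]
  jaw: 0

```text
time_s: 43.22
tool_pos: [376.2, -298.6, 259.2]
eef_rot: [2.846, 1.329, -0.0]
wrist_force: [0.2, -0.2, -0.3]
grip_width: 64.0
```

Call:
carry_out:
  motion:
    - [[0,0,0],0]
    - [[0,0,0],0]
    - [[0,0,0],0]
    - [[0,0,0],0]

```text
time_s: 43.55
tool_pos: [376.2, -298.6, 259.2]
eef_rot: [2.847, 1.329, -0.0]
wrist_force: [0.3, -0.2, -0.1]
grip_width: 51.4
```

```bash
python3 - <<'E'
from h import *
s=bot.get_state();x,y,z=s['tool_pos'];z-=180
plan([(x,y,z+60,-39.9),(574.5,-80,z+60,-5.5)],step=120)
E
```

```text
t 43.55 grasp [ 376.2 -298.6   79.2] jaw -39.9 w 51.4 tilt 0.0 q [ 0.01  0.46  0.72  2.1  -0.46  0.73  0.33]
(np.float64(376.19834263612773), np.float64(-298.6304968089832), np.float64(139.19050748689307)) [[0.000,0.000,-0.060],-0.001] len 60
(574.5, -80, np.float64(139.19050748689307)) [[0.098,0.004,-0.000],-0.200] len 98
(574.5, -80, np.float64(139.19050748689307)) [[0.096,0.023,-0.000],-0.200] len 98
(574.5, -80, np.float64(139.19050748689307)) [[0.089,0.042,-0.000],-0.200] len 98
```

Call:
carry_out:
  motion:
    - [[0,0,-0.01],0]
    - [[0,0,-0.03],0]
    - [[0,0,-0.06],0]
    - [[0,0,-0.06],0]

```text
time_s: 43.88
tool_pos: [376.6, -299.7, 323.5]
eef_rot: [2.844, 1.326, 0.005]
wrist_force: [0.1, -0.3, 0.2]
grip_width: 51.7
```

Call:
carry_out:
  motion:
    - [[0.022,0.001,0],-0.05]
    - [[0.047,0.002,0],-0.1]
    - [[0.073,0.003,0],-0.15]
    - [[0.098,0.004,0],-0.2]

```text
time_s: 44.22
tool_pos: [442.8, -225.0, 319.6]
eef_rot: [2.698, 1.61, 0.001]
wrist_force: [0.3, 0.3, -1.7]
grip_width: 50.9
```

Call:
carry_out:
  motion:
    - [[0.025,0.006,0],-0.05]
    - [[0.05,0.012,0],-0.1]
    - [[0.075,0.018,0],-0.15]
    - [[0.096,0.023,0],-0.2]

```text
time_s: 44.55
tool_pos: [509.5, -150.8, 319.4]
eef_rot: [2.522, 1.874, 0.0]
wrist_force: [-0.2, 0.1, -1.2]
grip_width: 50.8
```

Call:
carry_out:
  motion:
    - [[0.02,0.01,0],-0.05]
    - [[0.04,0.02,0],-0.1]
    - [[0.06,0.03,0],-0.15]
    - [[0.073,0.036,0],-0.2]
    - [[0.08,0.042,0],-0.2]

```text
time_s: 44.97
tool_pos: [572.8, -86.7, 319.0]
eef_rot: [-2.32, -2.118, -0.0]
wrist_force: [-0.4, -0.0, -1.2]
grip_width: 51.1
```

Call:
carry_out:
  motion:
    - [[0,0,0],0]
    - [[0,0,0],0]
    - [[0,0,0],0]
    - [[0,0,0],0]

```text
time_s: 45.3
tool_pos: [571.2, -89.4, 319.2]
eef_rot: [2.329, 2.109, -0.001]
wrist_force: [0.3, 0.1, -1.4]
grip_width: 50.8
```

```bash
python3 - <<'E'
from h import *
plan([(576,-65.1,80.1,-5.5)],step=180,ang=.55)
E
```

```text
t 45.3 grasp [571.2 -89.4 139.2] jaw -5.7 w 50.8 tilt 0.02 q [-0.34  0.49  0.57  1.83 -0.32  0.92  0.28]
(576, -65.1, 80.1) [[0.025,0.002,0.059],-0.003] len 64
```

Call:
carry_out:
  motion:
    - [[0.006,0.001,0.005],0]
    - [[0.012,0.002,0.012],0]
    - [[0.017,0.002,0.02],0]
    - [[0.021,0.002,0.028],0]
    - [[0.024,0.002,0.035],0]

```text
time_s: 45.72
tool_pos: [576.0, -63.8, 282.9]
eef_rot: [-2.325, -2.111, 0.001]
wrist_force: [0.2, -0.4, -1.1]
grip_width: 50.9
```

Call:
carry_out:
  motion:
    - [[0,0,0.006],0]
    - [[0,0,0.011],0]
    - [[0,0,0.014],0]
    - [[0,0,0.014],0]
    - [[0,0,0.014],0]

```text
time_s: 46.13
tool_pos: [576.1, -65.0, 270.2]
eef_rot: [2.327, 2.11, -0.0]
wrist_force: [0.1, 1.0, -1.7]
grip_width: 51.3
```

Call:
carry_out:
  motion:
    - [[0,0,0],0]
    - [[0,0,0],0]
    - [[0,0,0],0]
    - [[0,0,0],0]

```text
time_s: 46.47
tool_pos: [576.1, -64.8, 270.4]
eef_rot: [2.326, 2.111, 0.0]
wrist_force: [0.1, 0.9, -1.0]
grip_width: 50.9
```

```bash
python3 - <<'E'
from h import *
plan([(576,-65.1,80.1,-5.5)],step=180,ang=.55)
E
```

```text
t 46.47 grasp [576.1 -64.8  90.4] jaw -5.6 w 50.9 tilt 0.02 q [-0.35  0.55  0.53  1.85 -0.37  0.83  0.27]
(576, -65.1, 80.1) [[-0.000,-0.000,0.010],-0.001] len 10
```

Call:
carry_out:
  motion:
    - [[0,0,0.003],0]
    - [[0,0,0.006],0]
    - [[0,0,0.008],0]
    - [[0,0,0.0095],0]
    - [[0,0,0.01],0]

```text
time_s: 46.88
tool_pos: [576.0, -64.8, 260.2]
eef_rot: [-2.326, -2.111, 0.0]
wrist_force: [-4.9, 1.3, 13.2]
grip_width: 51.1
```

Call:
carry_out:
  motion:
    - [[0,0,0],0]
    - [[0,0,0],0]
    - [[0,0,0],0]

```text
time_s: 47.13
tool_pos: [576.0, -64.8, 260.2]
eef_rot: [-2.326, -2.111, 0.0]
wrist_force: [-3.2, 0.7, 4.4]
grip_width: 51.0
```

Call:
carry_out:
  motion:
    - [[0,0,0],0]
    - [[0,0,0],0]
    - [[0,0,0],0]
    - [[0,0,0],0]
    - [[0,0,0],0]
  jaw: 1

```text
time_s: 47.55
tool_pos: [576.1, -64.7, 260.2]
eef_rot: [2.326, 2.111, -0.0]
wrist_force: [1.0, 0.4, -0.2]
grip_width: 81.0
```

Call:
carry_out:
  motion:
    - [[0,0,0],0]
    - [[0,0,-0.03],0]
    - [[0,0,-0.065],0]
    - [[0,0,-0.1],0]
    - [[0,0,-0.13],0]

```text
time_s: 47.97
tool_pos: [575.9, -65.0, 392.4]
eef_rot: [2.326, 2.11, 0.001]
wrist_force: [0.0, 0.4, 0.1]
grip_width: 94.1
```

```bash
python3 - <<'E'
from h import *
plan([(450,-300,215,-40)],step=140,ang=.55)
E
```

```text
t 47.97 grasp [575.9 -65.  212.4] jaw -5.6 w 94.1 tilt 0.05 q [-0.42  0.4   0.61  1.76 -0.26  1.06  0.19]
(450, -300, 215) [[-0.123,-0.051,-0.001],0.300] len 133
(450, -300, 215) [[-0.133,-0.013,-0.001],0.300] len 133
```

Call:
carry_out:
  motion:
    - [[-0.033,-0.013,0],0.075]
    - [[-0.066,-0.027,0],0.15]
    - [[-0.099,-0.041,0],0.22]
    - [[-0.123,-0.051,0],0.3]

```text
time_s: 48.3
tool_pos: [511.7, -184.7, 390.6]
eef_rot: [2.62, 1.733, 0.001]
wrist_force: [0.7, -0.1, -0.3]
grip_width: 94.0
```

Call:
carry_out:
  motion:
    - [[-0.033,-0.003,0],0.075]
    - [[-0.066,-0.006,0],0.15]
    - [[-0.099,-0.01,0],0.22]
    - [[-0.133,-0.013,0],0.3]
    - [[-0.133,-0.013,0],0.3]

```text
time_s: 48.72
tool_pos: [446.3, -305.0, 390.8]
eef_rot: [2.853, 1.311, -0.001]
wrist_force: [-0.7, -1.5, -0.1]
grip_width: 94.0
```

Call:
carry_out:
  motion:
    - [[0,0,0],0]
    - [[0,0,0],0]
    - [[0,0,0],0]

```text
time_s: 48.97
tool_pos: [450.6, -299.0, 390.1]
eef_rot: [-2.845, -1.332, -0.0]
wrist_force: [0.8, 0.2, -0.4]
grip_width: 94.0
```

```bash
python3 - <<'E'
from h import *
for n in("side","top"):
    im=bot.snapshot(n);cv2.imwrite(f"pics/{n}14.png",im[:,:,::-1])
a=cv2.imread('pics/top0.png');b=cv2.imread('pics/top14.png');r=(slice(80,180),slice(205,361))
cv2.imwrite('pics/cmp.png',np.vstack([cv2.resize(x[r],None,fx=3,fy=3,interpolation=cv2.INTER_CUBIC) for x in(a,b)]))
a=cv2.imread('pics/side0.png');b=cv2.imread('pics/side14.png')
def cen(im,box,f):
    x0,y0,x1,y1=box;h=cv2.cvtColor(im,cv2.COLOR_BGR2HSV)[y0:y1,x0:x1].astype(int);m=f(h);v,u=np.nonzero(m);return round(u.mean()+x0,2),round(v.mean()+y0,2),len(u)
F={'red':lambda h:((h[...,0]<8)|(h[...,0]>172))&(h[...,1]>130)&(h[...,2]>70),'green':lambda h:(abs(h[...,0]-65)<15)&(h[...,1]>100),'blue':lambda h:(abs(h[...,0]-110)<10)&(h[...,1]>110)}
t0=cv2.imread('pics/top0.png');t1=cv2.imread('pics/top14.png')
for k,f in F.items(): print(k,cen(t0,(205,80,361,180),f),cen(t1,(205,80,361,180),f),cen(a,(315,130,450,270),f),cen(b,(315,130,450,270),f))
E
```

```text
red (np.float64(250.8), np.float64(136.6), 677) (np.float64(250.69), np.float64(137.14), 685) (np.float64(341.68), np.float64(155.84), 510) (np.float64(340.82), np.float64(156.52), 538)
green (np.float64(280.29), np.float64(143.75), 421) (np.float64(279.71), np.float64(144.24), 414) (np.float64(353.82), np.float64(177.99), 215) (np.float64(358.62), np.float64(173.53), 32)
blue (np.float64(308.62), np.float64(150.5), 359) (np.float64(307.73), np.float64(151.4), 363) (np.float64(370.73), np.float64(203.11), 228) (np.float64(373.62), np.float64(228.38), 8)
```

View pics/top14.png

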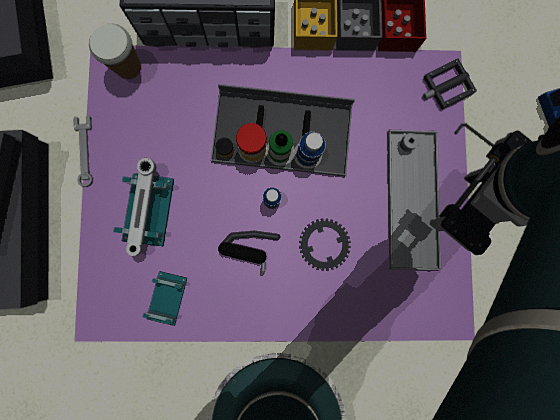

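View pics/side14.png

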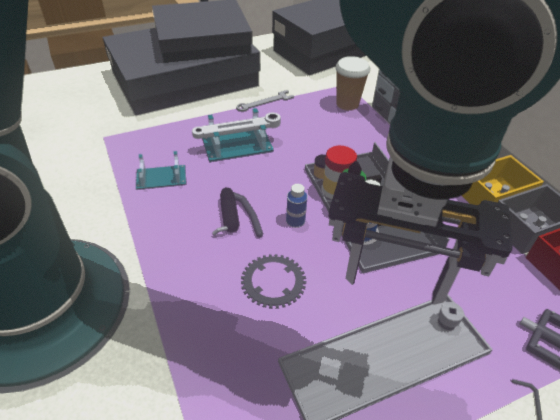

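View pics/cmp.png

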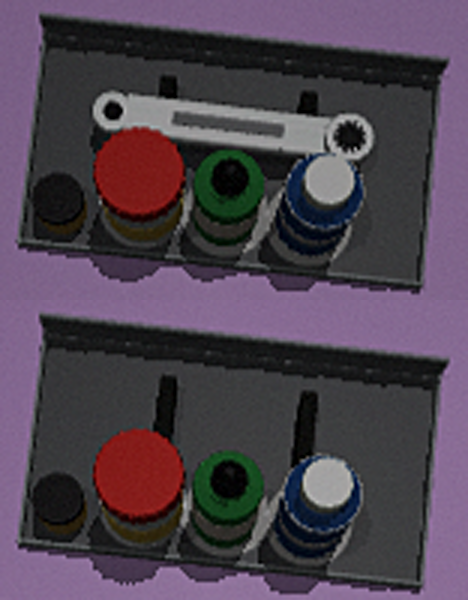

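Each container is within about 1.3 px (roughly 2 mm) of its starting position, and the tin and socket look unmoved. The last check is how well the crank is centred.

```bash
python3 - <<'E'
from h import *
a=cv2.imread('pics/top14.png');b=cv2.imread('pics/side14.png')
cv2.imwrite('pics/z14.png',np.hstack([cv2.resize(a[145:265,105:185],(400,600),interpolation=cv2.INTER_CUBIC),cv2.resize(b[95:165,185:290],(400,600)[:1]+(267,),interpolation=cv2.INTER_CUBIC) if 0 else np.zeros((600,1,3),'uint8')]))
cv2.imwrite('pics/z14s.png',cv2.resize(b[100:165,185:290],None,fx=7,fy=7,interpolation=cv2.INTER_CUBIC))
E
```

```text
(no output)
```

View pics/z14.png

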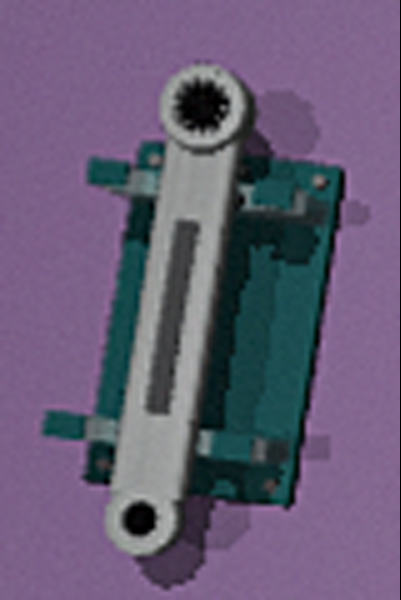

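View pics/z14s.png

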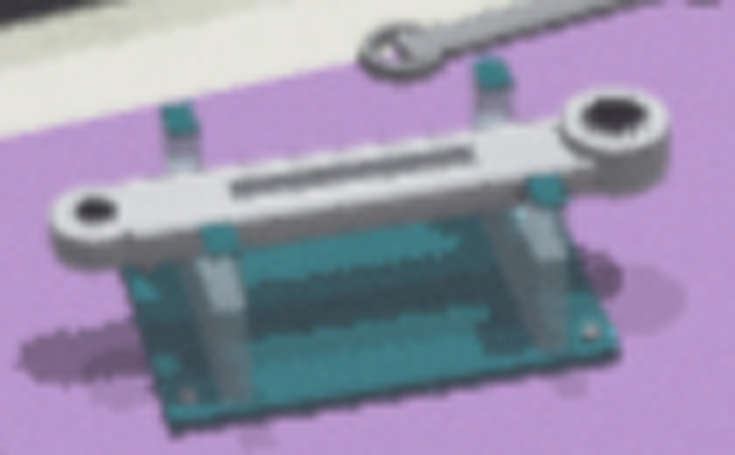

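```bash
python3 - <<'E'
from h import *
C=lambda p:crop2(p,105,145,5);S=lambda p:crop2(p,185,100,7)
h=plane('top',[C((203,104))],65)[0];e=plane('top',[C((139,518))],59)[0]
hs=plane('side',[S((613,115))],65)[0];es=plane('side',[S((96,210))],59)[0]
n=plane('top',[C(p) for p in((107,170),(272,192),(64,425),(222,445))],66)
print((h+e)/2,(hs+es)/2,tri(C((203,104)),S((613,115)))[0],tri(C((139,518)),S((96,210)))[0]);print(n,n.mean(0))
E
```

```text
[451.15142891 282.64455964  62.        ] [453.36718379 286.39357196  62.        ] [534.9113942  270.64100131  69.27070843] [367.3696882  291.82322408  62.47518459]
[[507.81455522 309.64804669  66.        ]
 [499.23224361 242.27067847  66.        ]
 [403.77720854 322.42835257  66.        ]
 [396.08164991 258.79377639  66.        ]] [451.72641432 283.28521353  66.        ]
```

The crank's middle is within 1 mm of the cradle centre, and it lies level. Handing in.

```bash
python3 - <<'E'
from h import *
print(bot.hand_in())
E
```

```text
the job is handed in; nothing more can be done
None
```

I moved the spray can, oil bottle and grease tub upright into the tray and laid the crank in the larger cradle. I then stood the grease, oil and spray back in the rack in that order and handed in at about 49 s of the 141 s allowed.

**Crank:** its middle measured within 1 mm of the cradle centre in the top view. The side view reads about 4 mm further in y, but it reads the cradle's horn tips about 4 mm off the same way. The crank lies in both notches and looks level.

**Containers:** each was released within about 1 mm of the pose it was picked up from. Comparing top-view pictures from start and end, their colour centres had moved 0.6 px (grease), 0.8 px (oil) and 1.3 px (spray), which is about 1–2 mm.

**Tin and socket:** both look unmoved by eye; I did not measure them. Contact forces while placing peaked at about 24 N at the wrist.

**Checks that disagreed or were incomplete:**
- The two cameras disagree by 2–5 mm in position and put points 2–5 mm too high.
- In the last side picture the arm hid the oil and spray, so for those two the final check rests on the top view and the release poses.

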